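# Load the cup-curing carousel

## Robot

A 6-joint arm with a two-finger parallel gripper is mounted at the origin on the work surface. World frame = base frame: x ahead of the robot, y to its left, z up, the work surface at z = 0. Lengths are in m, angles in rad, forces in N, time in s.
With the tool pointing down it reaches from about 0.25 to 0.725 m from the base axis. Payload 4 kg.
Tool frame: the origin (TCP) lies midway between the tips of the shut fingers; the grasp point (between the pads) lies 19 mm behind it; z points along the fingers, y is the direction in which the jaws open and shut (so a half turn about z gives the same grasp; the last joint's range is limited). The gripper opens to 85 mm and grips with 20 to 120 N. Pads are 22 mm wide; open, the fingers measure 114 mm over their backs; the gripper's body (76 mm by 85 mm) begins 54 mm behind the grasp point. The pads swing forward as they close: fully open they stand 13 mm farther back than shut.
Start: joints at [-1.273, 0.241, 0.005, 1.335, 0, 1.571], TCP at [0.147, -0.478, 0.231] pointing down, gripper open.
Joint ranges: [-2.72, 2.72], [-1.05, 1.87], [-1.09, 1.28], [-1.99, 2.15], [-1.42, 1.44], [-3.14, 3.14]. Speed limits (rad/s): [2.79, 2.79, 3.14, 3.14, 3.14, 3.14].

## Interface

Orientations are given as a unit quaternion [x, y, z, w].
In Python, from workcell import bot, eyes, job gives the robot as it stands.
- The arm moves only by the shell command python3 -m crank 'ROWS'. ROWS is a JSON object of lists of equal length, an entry for each row: "dr": the turn, a rotation vector about the tool's x, y, z in rad, a list of three; "travel": the shift along the tool's x, y, z in m, a list of three; "hand": the finger opening in m, from 0 to 0.0854. In form: {"dr": [[wx, wy, wz], ...], "travel": [[x, y, z], ...], "hand": [hand, ...]}. A call has 1 to 10 rows; each row is the pose to reach, as a shift and turn from the pose commanded when the call began, along the tool's axes at that moment; what a row does not reach only later rows make up. A row lasts 1/8 s, in which the tool goes at most 62.5 mm and 10.7 degrees, less where a joint would pass 70% of its speed; a pose out of reach is approached as far as the arm can. A call with a gripper value outside its range is refused whole. The fingers move at their own pace and stop on an object; the grip force is fixed at half the most. Time passes only in rows, so rows that repeat a pose let the fingers close. It gives the time, the measured TCP pose, the force and the opening at its end, in the units of the state.
- bot.get_obs(): the state, without advancing time (a new reading comes with each control period).
- eyes.camera(name): name is "scene" or "side" or "wrist"; returns a dict with "color" (384x512x3 uint8, red, green, blue), "K" (3x3 intrinsics, pixels), "R" (3x3) and "t" (3): a world point X has camera coordinates R X + t; the wrist camera has in their place "T_tool_cam" (4x4, takes a point from camera to tool coordinates, whose origin is the TCP and whose axes are the flange's). Camera axes: x right, y down, z forward; pixel columns grow to the right and rows downward; lengths in m; the calibration is good to about 2 mm. A picture is of the moment at which its call begins: read the wrist's pose just before it. There is no depth.
- job.job_done(): hands the job in, once; it reports no verdict.
The state is a dict: "clock": time; "joint_pos": joint angles; "joint_vel": joint speeds; "tau": joint torques, N m; "eef_pos": TCP position; "tool_rot": TCP orientation; "ft_force": force on the tool from outside, world axes, zero at the start; "ft_torque": the same for the moment, N m; "grip_width": finger opening in m.
Only numpy, scipy, OpenCV 4.12 (cv2) and the standard library are available. Lean on these libraries where they do the work, as an engineer would, in place of code of your own. Each camera call takes 0.05 s, during which the arm holds its last target.

## Task

Open the clear cover of the curing carousel until it leans back by itself, then put every arbor from the rack into its own spindle, fully home with its notches over the dogs, starting with the spindle that stands at the front; load only at the front position and between arbors turn the handwheel exactly two full turns clockwise to bring the next empty spindle there. Leave the last arbor at the front, lower the cover gently onto its stops without letting it slam, and do not disturb the other things on the table.

Things in the scene. Friction and masses are not known exactly. Their poses are not given: they have to be found in the camera images.
- machine: Cup-curing carousel, fixed. Origin on the table below the round table's axis; x to the hood, y to the handwheel, z up. Blue plinth 330 x 310 x 30 mm. Clear hood over x > 0, 165 mm high (lamp box 179); spindles below it cannot be loaded. Front (loading) position: x = -100 mm, y = 0. Posts 160 mm high at x = -130, y = +-143 mm carry the cover's rubber stops.
- st0 (a point): Spindle 1: centre of its flat top mouth, 85 mm high, 100 mm from the round table's axis. All three spindles are upright steel cones with a tapered bore from above, 33.6 mm wide at the mouth, 21 mm at 43 mm depth. This one is at the front at the start.
- st1 (a point): Spindle 2, same point; comes to the front after two handwheel turns. On each mouth stand two dogs, 9 mm wide, rounded on top, 8 mm high, 22 to 30 mm from the spindle's axis, on the line from the round table's axis through the spindle's axis (along the machine's x when at the front).
- st2 (a point): Spindle 3, same point; comes to the front after four handwheel turns.
- wheel (a joint): Angle of the handwheel (rad), clockwise seen from above, 0 at the start, 6.283 per turn; cannot go below about -0.3. Geared to the round table: two turns move it by one spindle (120 degrees), clockwise too. Needs about 2 N at the crank knob; stays where it is left.
- wheel_axis (a point): Point on the vertical axis of the handwheel, at the mid-height of its crank knob (157 mm). The handwheel is a level aluminium disc of 136 mm diameter, top 127 mm above the table, on a grey gearbox at x = -120, y = 260 mm of the machine.
- crank_knob (a point): Centre of the black upright crank knob on the handwheel, 52 mm from its axis: a cylinder 22 mm in diameter and 48 mm high (133 to 181 mm above the table). It spins freely on its pin, so a gripper can hold it and go round without turning.
- cover (a joint): Angle of the hinged clear cover over the loading bay (rad): 0 shut on its rubber stops; 1.9 fully open, leaning back past upright on its stop, where it stays. Released below about 1.57 it falls shut. 0.45 kg, 2 to 3 N at the bar. Panel 300 mm wide.
- cover_hinge (a point): Middle of the cover's hinge line, 166 mm high, along the machine's y, above the round table's axis (x = 0, y = 0 of the machine). Opening swings the cover's front edge up and back, towards the machine's +x.
- cover_bar (a point): Middle of the round steel grip bar at the cover's front edge: 12 mm thick, 110 mm long along the machine's y, 180 mm from the hinge line, in the plane of the cover, on two arms at its ends, with a 34 mm wide open gap between bar and cover.
- rack: Loose plywood rack, 250 x 90 x 50 mm, 0.8 kg, with three round holes in a row along its x at -80, 0 and 80 mm, where the arbors stand. Origin: centre of its underside.
- arbor_a_grip (a point): Arbor with 40 mm plug (may be absent): centre of its head, a round black rubber plug 40 mm in diameter, 52 mm high, on a steel flange 64 mm across, 10 mm thick, over a tapered shank. z points up from shank to head; this point is 36 mm above the flange's underside. 0.3 to 0.5 kg. Starts in the rack, flange on the rack's top.
- arbor_a_seat (a point): Same arbor (40 mm plug): point on its axis in the plane of the flange's underside; meets a spindle's mouth centre when fully home. Shank below it: 32 mm wide at the flange, 20 mm at its end, 40 mm long. Flange rim has two notches 13 mm wide, opposite each other on the arbor's x axis, from 18.5 mm radius outwards; either way round fits the dogs.
- arbor_b_grip (a point): Arbor with 45 mm plug (may be absent): centre of its head, a round black rubber plug 45 mm in diameter, 52 mm high, on a steel flange 64 mm across, 10 mm thick, over a tapered shank. z points up from shank to head; this point is 36 mm above the flange's underside. 0.3 to 0.5 kg. Starts in the rack, flange on the rack's top.
- arbor_b_seat (a point): Same arbor (45 mm plug): point on its axis in the plane of the flange's underside; meets a spindle's mouth centre when fully home. Shank below it: 32 mm wide at the flange, 20 mm at its end, 40 mm long. Flange rim has two notches 13 mm wide, opposite each other on the arbor's x axis, from 18.5 mm radius outwards; either way round fits the dogs.
- arbor_c_grip (a point): Arbor with 50 mm plug (may be absent): centre of its head, a round black rubber plug 50 mm in diameter, 52 mm high, on a steel flange 64 mm across, 10 mm thick, over a tapered shank. z points up from shank to head; this point is 36 mm above the flange's underside. 0.3 to 0.5 kg. Starts in the rack, flange on the rack's top.
- arbor_c_seat (a point): Same arbor (50 mm plug): point on its axis in the plane of the flange's underside; meets a spindle's mouth centre when fully home. Shank below it: 32 mm wide at the flange, 20 mm at its end, 40 mm long. Flange rim has two notches 13 mm wide, opposite each other on the arbor's x axis, from 18.5 mm radius outwards; either way round fits the dogs.
- ink_tub1: Bystander on the table: white ink tub; to be left where it is.
- ink_tub2: Bystander on the table: yellow ink tub; to be left where it is.
- tape_roll: Bystander on the table: tape roll; to be left where it is.
- squeegee: Bystander on the table: squeegee; to be left where it is.
- spatula: Bystander on the table: spatula; to be left where it is.
- screwdriver: Bystander on the table: screwdriver; to be left where it is.
- cup: Bystander on the table: plastic cup; to be left where it is.
Mind the look-alikes: they are no part of the job. What is shaped like the part that bears arbor_c_grip but pink is not meant.

How it is judged:
On the way, in this order (a step that is already met when the one before it is completed fails the run):
1. the cover is opened fully, onto its rear stop (value of joint cover above 1.75 rad), for 0.2 s.
2. an arbor is fully home in the first spindle, at the front (distance between any of arbor_a_seat, arbor_b_seat, arbor_c_seat and st0 below 0.0045 m and value of joint wheel between -0.4 and 0.4 rad), for 0.2 s.
3. the handwheel is turned two full turns clockwise (value of joint wheel between 12.216 and 12.916 rad), for 0.2 s.
4. an arbor is fully home in the second spindle, at the front (distance between any of arbor_a_seat, arbor_b_seat, arbor_c_seat and st1 below 0.0045 m and value of joint wheel between 12.116 and 13.016 rad), for 0.2 s.
At the end, for the whole second after the job is handed in: Every arbor that is present is home in a spindle (flange underside within 4.5 mm of the spindle's mouth centre) and at rest; the handwheel stands within 0.45 rad of two turns (two arbors) or four turns (three arbors); the cover is shut (below 0.04 rad) ((distance between arbor_a_seat and st0 below 0.0045 m or distance between arbor_a_seat and st1 below 0.0045 m or distance between arbor_a_seat and st2 below 0.0045 m) and (distance between arbor_b_seat and st0 below 0.0045 m or distance between arbor_b_seat and st1 below 0.0045 m or distance between arbor_b_seat and st2 below 0.0045 m) and (distance between arbor_c_seat and st0 below 0.0045 m or distance between arbor_c_seat and st1 below 0.0045 m or distance between arbor_c_seat and st2 below 0.0045 m) and linear speed of each of arbor_a, arbor_b, arbor_c below 0.02 m/s and ((value of joint wheel between 12.116 and 13.016 rad and not (distance between any of arbor_a_seat, arbor_b_seat, arbor_c_seat and st2 below 0.0045 m)) or (value of joint wheel between 24.683 and 25.583 rad and distance between any of arbor_a_seat, arbor_b_seat, arbor_c_seat and st2 below 0.0045 m)) and value of joint cover below 0.04 rad and velocity of joint wheel below 0.05 rad/s); the robot touches nothing.
It fails at once if the cover slams: it closes faster than 1.6 rad/s in its last 0.25 rad (value of joint cover below 0.25 rad and velocity of joint cover below -1.6 rad/s).
It fails at once if a bystander (ink tub, tape roll, squeegee, spatula, screwdriver or cup) is moved more than 3 cm (distance of any of ink_tub1, ink_tub2, tape_roll, squeegee, spatula, screwdriver, cup from where it was at the start of the episode above 0.03 m).
Of arbor_a, arbor_b, arbor_c only 2 to 3 are there at a start; the rules pass over those that are not, and their reading is None.
At some moment in a run one of rack may be knocked a few centimetres aside while the robot is not near it.
It also fails if it takes over 210 s, if anything falls off the work surface, if the arm or the gripper's body presses on something with over 40 N, if the wrist force passes 120 N, or if a joint passes its speed limit or range.

## Working session

There is one attempt and no reset: what is moved stays moved. The work goes in short steps, Python scripts to look and compute and a shell command to move; the robot and the scene stay as the last step left them, time stands still between calls to the robot, and variables do not carry over. Pictures are saved under pics/ and viewed, and the job is handed in when it is done.

```bash
ls; mkdir -p pics; python3 - <<'E'
from workcell import bot,eyes
import cv2
o=bot.get_obs(); print(o)
for n in("scene","side","wrist"):
    c=eyes.camera(n); cv2.imwrite(f"pics/{n}0.png",cv2.resize(c["color"][:,:,::-1],None,fx=1.5,fy=1.5,interpolation=cv2.INTER_CUBIC)); print(n,{k:v.tolist() for k,v in c.items() if k!="color"})
E
```

```text
pics
{'clock': 0.0, 'joint_pos': array([-1.27298116e+00,  2.41456744e-01,  3.72166862e-03,  1.33517910e+00,
       -5.88120917e-06,  1.57081154e+00]), 'joint_vel': array([ 0.00125864,  0.00065718, -0.00044302,  0.00065704, -0.00010718,
        0.00069318]), 'tau': array([-2.49463774e-03, -3.72318256e+01,  2.52406973e+01,  1.69219170e-02,
       -1.34004395e-04, -1.03817430e-05]), 'eef_pos': array([ 0.14653082, -0.47739231,  0.23039011]), 'tool_rot': array([ 9.88934310e-01,  1.48350289e-01, -1.60015907e-04, -1.04676917e-03]), 'ft_force': array([-0.50309469,  0.21602201, -0.43240745]), 'ft_torque': array([ 0.00777657, -0.01097071, -0.03133705]), 'grip_width': 0.08523402488582475}
scene {'K': [[357.40032134723475, 0.0, 253.82849524222104], [0.0, 357.40032134723475, 195.98023863729446], [0.0, 0.0, 1.0]], 'R': [[-0.5388584937717146, 0.8423861830308853, 0.004128235547428785], [0.6911452922982814, 0.4449036857259293, -0.5695427072322204], [-0.481611574429023, -0.30404971479371506, -0.8219513746626732]], 't': [0.3283794348077505, -0.28291024484769317, 1.6813941601532978]}
side {'K': [[454.7043851347787, 0.0, 254.70505369039412], [0.0, 454.7043851347787, 184.80010114516392], [0.0, 0.0, 1.0]], 'R': [[-0.9940014151048365, -0.10899931665481989, -0.008963020604933335], [-0.07318747211450916, 0.7238374005669742, -0.6860779922617642], [0.08126980186434628, -0.6813065143598936, -0.727472784917554]], 't': [0.5087021302022844, 0.16686023435120514, 1.4395857981720914]}
wrist {'K': [[282.51675987533594, 0.0, 254.76094091976776], [0.0, 282.51675987533594, 188.4635677311235], [0.0, 0.0, 1.0]], 'T_tool_cam': [[0.0002269405537151813, -0.9562457939721368, -0.2925644031808762, 0.07416803543411515], [0.9999999731767424, 0.00023055924430081466, 2.2112191139938056e-05, -0.00034133352834769815], [4.630873793368191e-05, -0.2925644003514989, 0.9562458206457526, -0.14249008858433013], [0.0, 0.0, 0.0, 1.0]]}
```

View pics/scene0.png

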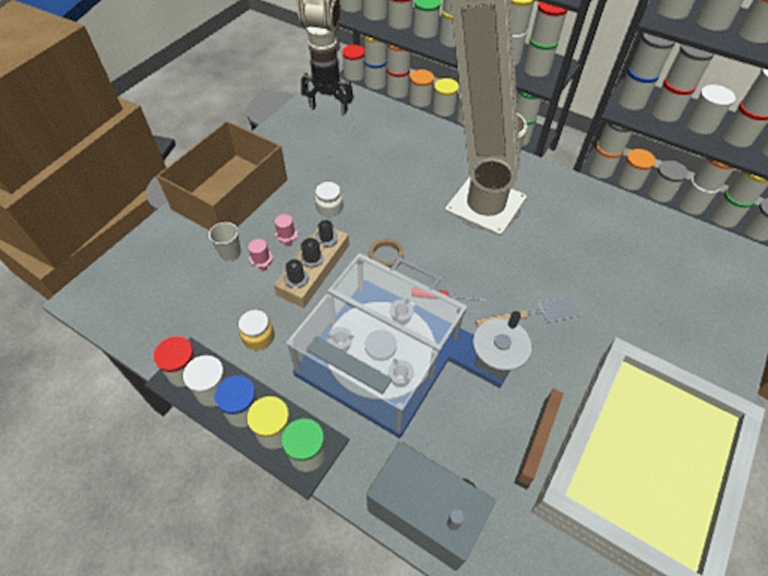

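View pics/side0.png

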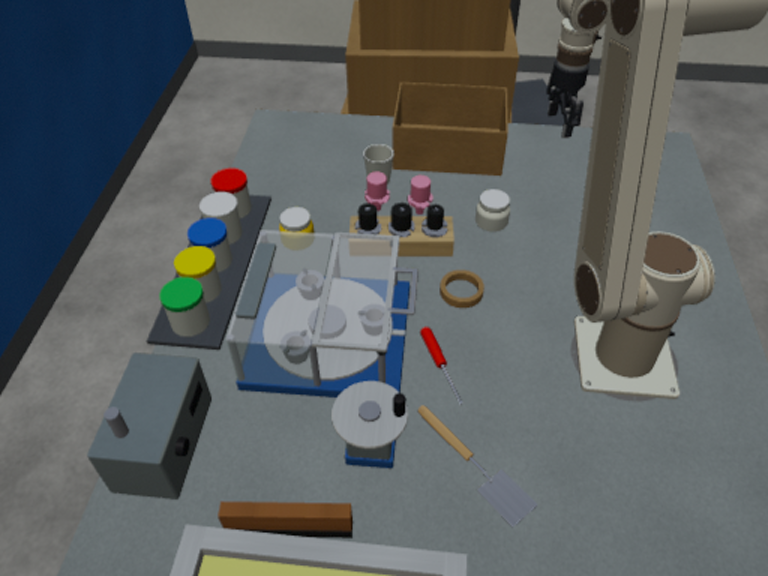

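View pics/wrist0.png

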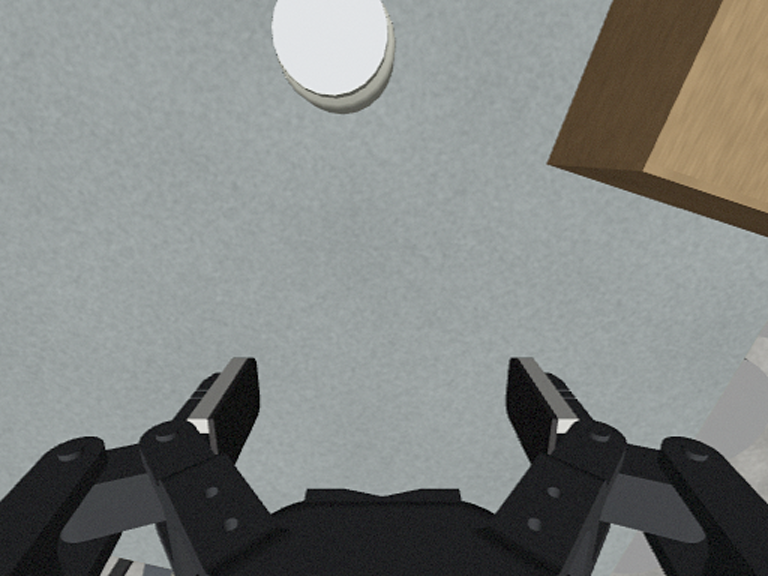

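```bash
cat > h.py <<'E'
import numpy as np,cv2
from workcell import bot,eyes
from scipy.spatial.transform import Rotation as Ro
from scipy.optimize import least_squares
def snap(n,f,box=None,s=None):
    o=bot.get_obs(); c=eyes.camera(n); im=c["color"][:,:,::-1].copy()
    np.savez(f"pics/{f}.npz",im=im,**{k:v for k,v in c.items() if k!="color"},eef=o["eef_pos"],rot=o["tool_rot"])
    crop(f,box,s,f); return c,o
def crop(f,box,s,out):
    im=np.load(f"pics/{f}.npz")["im"]
    x0,y0,x1,y1=box or (0,0,512,384)
    s=s or min(800/(x1-x0),600/(y1-y0))
    cv2.imwrite(f"pics/{out}.png",cv2.resize(im[y0:y1,x0:x1],None,fx=s,fy=s,interpolation=cv2.INTER_CUBIC))
def cam(f):
    d=np.load(f"pics/{f}.npz")
    if "R" in d: return d["K"],d["R"],d["t"]
    T=np.eye(4);T[:3,:3]=Ro.from_quat(d["rot"]).as_matrix();T[:3,3]=d["eef"]
    W=np.linalg.inv(T@d["T_tool_cam"]);return d["K"],W[:3,:3],W[:3,3]
def proj(c,X):
    K,R,t=c;p=(np.asarray(X)@R.T+t)@K.T;return p[...,:2]/p[...,2:]
def ray(c,uv,z):
    K,R,t=c;d=R.T@np.linalg.solve(K,[uv[0],uv[1],1]);C=-R.T@t
    return C+d*(z-C[2])/d[2]
def tri(cs,uvs):
    g=ray(cs[0],uvs[0],0.1)
    r=least_squares(lambda X:np.concatenate([proj(c,X)-u for c,u in zip(cs,uvs)]),g);return r.x,np.abs(r.fun).max()
E
python3 - <<'E'
from h import *
snap("scene","sc1",(180,150,370,290));snap("side","si1",(140,110,340,320),3)
crop("si1",(140,140,340,290),4,"si1b")
E
```

```text
(no output)
```

View pics/sc1.png

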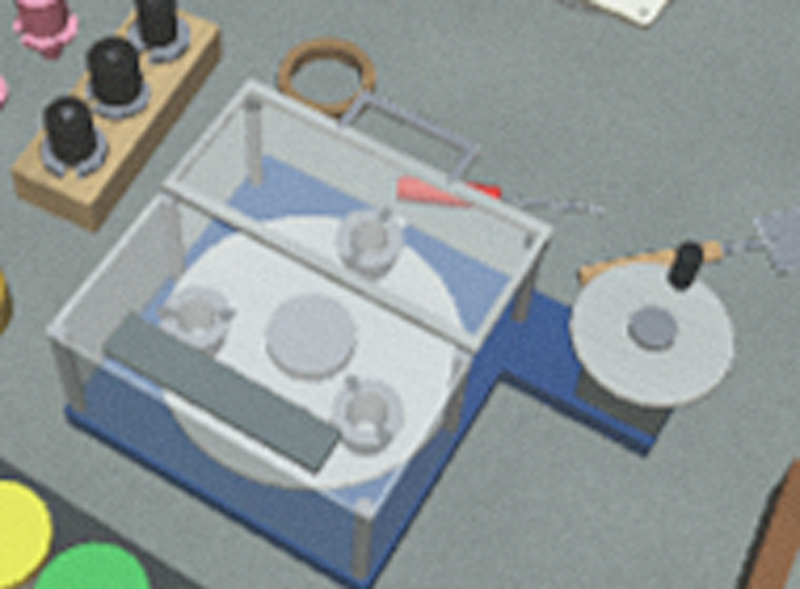

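View pics/si1b.png

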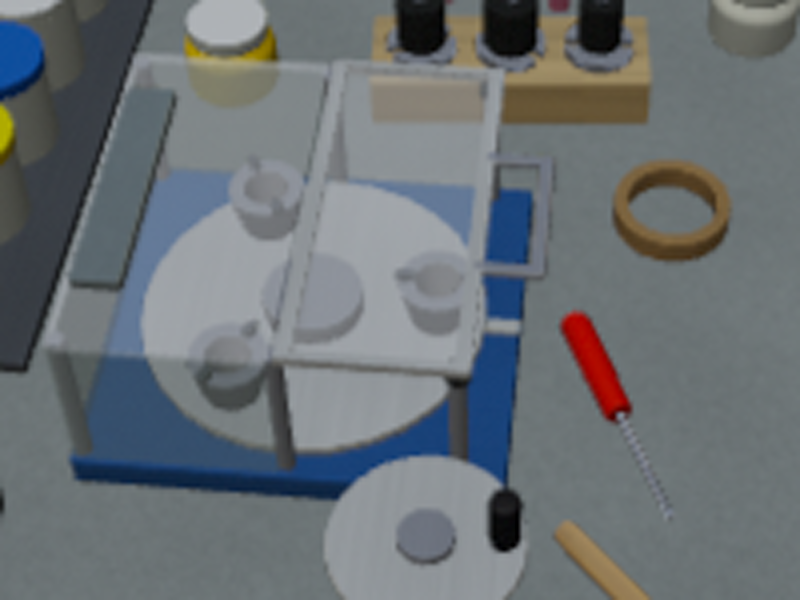

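```bash
python3 - <<'E'
from h import *
A=cam("sc1");B=cam("si1")
a=lambda u,v:np.array([180+u/4.2105-.4,150+v/4.2105-.4]); b=lambda u,v:np.array([140+u/4-.4,140+v/4-.4])
obs=[([-.1,0,.085],a(369,240),b(438,277)),([.05,-.0866,.085],a(197,309),b(267,188)),([.05,.0866,.085],a(367,411),b(229,358)),
([-.18,0,.166],a(424,123),b(547,216)),([-.12,.26,.127],a(652,334),b(426,537+20))]
def M(p,X):
    c,s=np.cos(p[2]),np.sin(p[2]); return np.array([p[0]+c*X[0]-s*X[1],p[1]+s*X[0]+c*X[1],X[2]])
def f(p): return np.concatenate([np.r_[proj(A,M(p,X))-u,proj(B,M(p,X))-v] for X,u,v in obs])
r=least_squares(f,[.55,0,0],loss='soft_l1');print(r.x);print(f(r.x).reshape(-1,4).round(1))
for X,u,v in obs: print(tri([A,B],[u,v]),M(r.x,X))
print("knob",tri([A,B],[a(685,266),b(505,520)]))
for s in(1,-1): print('bar end',tri([A,B],[a(477,148),b(543,275)] if s>0 else [a(372,97),b(550,158)]))
E
```

```text
[0.62663162 0.01115091 0.0068707 ]
[[ 0.8 -0.8  0.2  0.9]
 [ 0.3  1.2  0.2 -0.4]
 [ 0.5 -0.1 -0.3 -1. ]
 [-0.4 -0.2 -0.7  0.5]
 [ 0.6 -0.4 -0.4 -4. ]]
(array([0.52866018, 0.00753364, 0.08376143]), np.float64(0.5710774056837522)) [0.52663398 0.01046385 0.085     ]
(array([ 0.67641588, -0.0755838 ,  0.08588078]), np.float64(0.8765784372108101)) [ 0.67722544 -0.07510351  0.085     ]
(array([0.67551522, 0.09650814, 0.0791167 ]), np.float64(0.27888715482802695)) [0.67603544 0.0980924  0.085     ]
(array([0.44534623, 0.01022555, 0.16694777]), np.float64(0.5184172573893875)) [0.44663587 0.0099142  0.166     ]
(array([0.50248064, 0.27130458, 0.11290625]), np.float64(1.2019663867050099)) [0.50484809 0.2703203  0.127     ]
knob (array([0.4518286, 0.267112 , 0.1560987]), np.float64(0.1031422441678842))
bar end (array([0.44339448, 0.06344935, 0.16361015]), np.float64(0.03376823123588224))
bar end (array([ 0.44786303, -0.04262846,  0.17279689]), np.float64(0.9236845010876777))
```

```bash
cat >> h.py <<'E'
def go(p,yaw=None,R=None,frm=None):
    """rows' travel & dr to reach world p with tool-x yaw (deg), tool down"""
    o=bot.get_obs() ; T=Ro.from_quat(o["tool_rot"])
    if R is None and yaw is not None:
        c,s=np.cos(np.radians(yaw)),np.sin(np.radians(yaw)); R=Ro.from_matrix(np.array([[c,s,0],[s,-c,0],[0,0,-1]]).astype(float))
    tr=T.inv().apply(np.asarray(p)-o["eef_pos"]); dr=(T.inv()*R).as_rotvec() if R is not None else np.zeros(3)
    n=max(np.linalg.norm(tr)/.0625,np.degrees(np.linalg.norm(dr))/10.7)
    print("travel",tr.round(4).tolist(),"dr",dr.round(4).tolist(),"rows>=",round(n,1))
E
python3 - <<'E'
from h import *
A=cam("sc1");B=cam("si1")
for u,v in [((325,226),(435,208)),((310,243),(401,207)),((294,264),(367,208)),((285,220),(421,182)),((260,245),(377,179)),((385,247),(461,285))]:
    print(tri([A,B],[np.array(u)/1.5,np.array(v)/1.5]))
go([.40,-.19,.33],90)
E
```

```text
(array([ 0.42041594, -0.30518216,  0.11027821]), np.float64(0.7595255789061071))
(array([ 0.49865872, -0.2962972 ,  0.11682731]), np.float64(0.04083426208669039))
(array([ 0.57761093, -0.28901524,  0.11416883]), np.float64(0.20639413841021792))
(array([ 0.45929415, -0.41531478,  0.09980095]), np.float64(0.11708634246906513))
(array([ 0.56868714, -0.41403355,  0.10168622]), np.float64(0.11078720073831505))
(array([ 0.34469635, -0.15242298,  0.02589299]), np.float64(1.7934957797100708))
travel [0.3267, -0.2008, -0.0989] dr [-0.0008, -0.0006, -1.273] rows>= 6.8
```

```bash
python3 - <<'E'
from h import *
go([.48,-.28,.33],90)
E
```

```text
travel [0.3767, -0.0913, -0.099] dr [-0.0008, -0.0006, -1.273] rows>= 6.8
```

```bash
python3 -m crank '{"dr":[[0,0,-1.273],[0,0,-1.273],[0,0,-1.273],[0,0,-1.273],[0,0,-1.273],[0,0,-1.273],[0,0,-1.273],[0,0,-1.273],[0,0,-1.273]],"travel":[[0.377,-0.091,-0.099],[0.377,-0.091,-0.099],[0.377,-0.091,-0.099],[0.377,-0.091,-0.099],[0.377,-0.091,-0.099],[0.377,-0.091,-0.099],[0.377,-0.091,-0.099],[0.377,-0.091,-0.099],[0.377,-0.091,-0.099]],"hand":[0.07,0.07,0.07,0.07,0.07,0.07,0.07,0.07,0.07]}'
python3 - <<'E'
from h import *
c,o=snap("wrist","w1");print(o["joint_pos"].round(3),o["clock"]);go([.48,-.28,.33],90)
E
```

```text
clock: 1.38
eef_pos: [0.4798, -0.2806, 0.3298]
tool_rot: [0.708, 0.707, -0.0, -0.001]
ft_force: [-0.9, -1.0, 0.5]
grip_width: 0.0696
[-0.529  0.343  0.398  1.627 -0.     1.043] 1.375
travel [0.0008, 0.0006, -0.0001] dr [-0.0011, -0.0003, -0.0022] rows>= 0.0
```

View pics/w1.png

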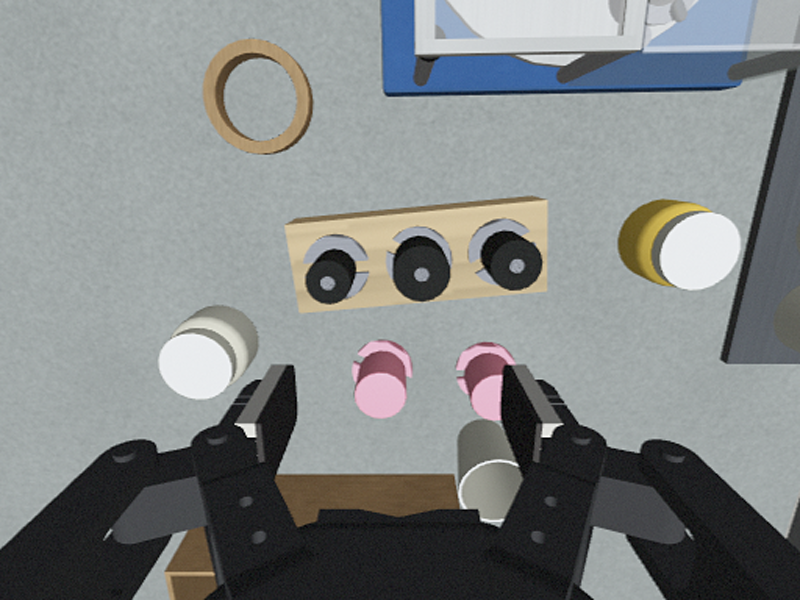

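```bash
python3 -m crank '{"dr":[[0,0,0],[0,0,0],[0,0,0],[0,0,0],[0,0,0],[0,0,0]],"travel":[[0.285,-0.02,-0.03],[0.285,-0.02,-0.03],[0.285,-0.02,-0.03],[0.285,-0.02,-0.03],[0.285,-0.02,-0.03],[0.285,-0.02,-0.03]],"hand":[0.07,0.07,0.07,0.06,0.06,0.06]}'
python3 - <<'E'
from h import *
c,o=snap("wrist","w2");print(o["joint_pos"].round(3),o["clock"])
E
```

```text
clock: 2.17
eef_pos: [0.4596, 0.0056, 0.3608]
tool_rot: [0.706, 0.708, 0.0, 0.0]
ft_force: [0.0, 0.7, 0.8]
grip_width: 0.0604
[0.012 0.141 0.215 1.643 0.    1.581] 2.175
```

View pics/w2.png

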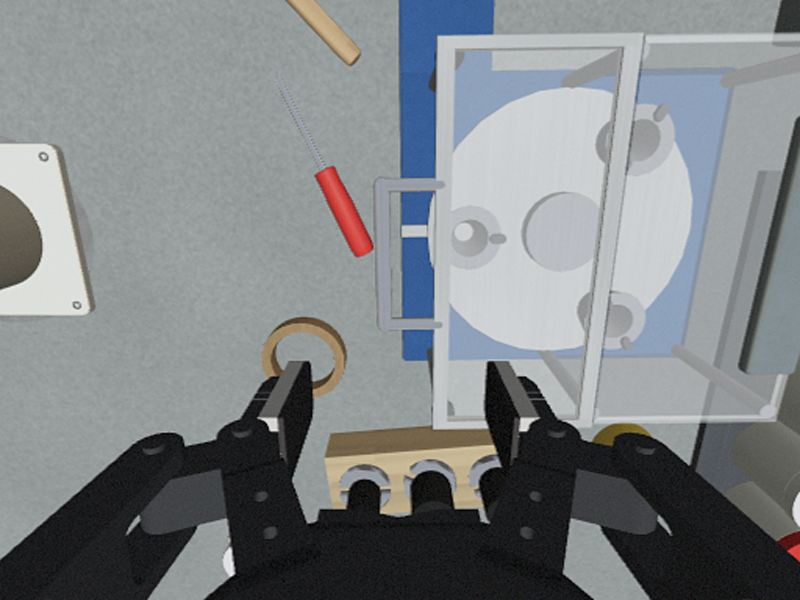

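```bash
python3 - <<'E'
from h import *
crop("w2",(230,90,450,240),3.6,"w2b")
E
```

```text
(no output)
```

View pics/w2b.png

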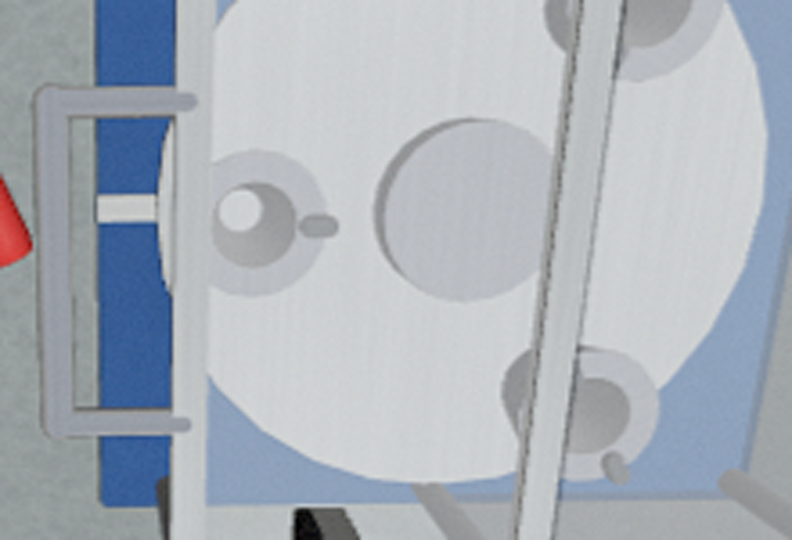

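```bash
python3 - <<'E'
from h import *
A=cam("sc1");B=cam("si1");C=cam("w2")
a=lambda u,v:np.array([180+u/4.2105-.4,150+v/4.2105-.4]); b=lambda u,v:np.array([140+u/4-.4,140+v/4-.4]); w=lambda u,v:np.array([230+u/3.6-.4,90+v/3.6-.4])
obs=[([-.1,0,.085],a(369,240),b(438,277),w(255,225)),([.05,-.0866,.085],a(197,309),b(267,188),w(585,412)),([.05,.0866,.085],a(367,411),b(229,358),None),
([-.18,.055,.166],a(474,150),b(543,272),w(51,100)),([-.18,-.055,.166],a(374,99),b(550,160),w(58,423)),([-.12,.26,.127],a(652,334),None,None)]
def M(p,X):
    c,s=np.cos(p[2]),np.sin(p[2]); return np.array([p[0]+c*X[0]-s*X[1],p[1]+s*X[0]+c*X[1],X[2]])
def f(p): return np.concatenate([proj(c,M(p,X))-u for X,*q in obs for c,u in zip((A,B,C),q) if u is not None])
r=least_squares(f,[.55,0,0],loss='soft_l1');print(r.x);
for X,*q in obs: print([ (proj(c,M(r.x,X))-u).round(1).tolist() for c,u in zip((A,B,C),q) if u is not None],M(r.x,X).round(4))
for X,*q in obs[:5]: print(ray(C,q[2],X[2]) if q[2] is not None else '')
E
```

```text
[0.6271146  0.01054835 0.0130609 ]
[[0.4, -0.8], [0.1, 0.6], [-0.4, -0.1]] [0.5271 0.0092 0.085 ]
[[0.0, 1.4], [-0.1, -0.5], [0.9, 1.3]] [ 0.6782 -0.0754  0.085 ]
[[0.4, -0.2], [-0.3, -1.1]] [0.676  0.0978 0.085 ]
[[0.3, -0.4], [-1.0, 0.1], [-0.1, 0.1]] [0.4464 0.0632 0.166 ]
[[-1.7, -0.7], [-0.4, 0.7], [-0.1, -0.7]] [ 0.4478 -0.0468  0.166 ]
[[0.4, -0.8]] [0.5037 0.269  0.127 ]
[0.52773898 0.00902299 0.085     ]
[ 0.67654866 -0.07324883  0.085     ]

[0.4465677  0.06333194 0.166     ]
[ 0.44799659 -0.04774478  0.166     ]
```

```bash
python3 - <<'E'
from h import *
go([.447,.008,.22],90.75)
E
```

```text
travel [0.0036, -0.0129, 0.1405] dr [0.0005, 0.0005, -0.0129] rows>= 2.3
```

```bash
python3 -m crank '{"dr":[[0,0,-0.013],[0,0,-0.013],[0,0,-0.013],[0,0,-0.013]],"travel":[[0.0036,-0.0129,0.05],[0.0036,-0.0129,0.1],[0.0036,-0.0129,0.1405],[0.0036,-0.0129,0.1405]],"hand":[0.034,0.034,0.034,0.034]}'
python3 - <<'E'
from h import *
c,o=snap("wrist","w3");go([.447,.008,.148],90.75)
E
```

```text
clock: 2.72
eef_pos: [0.4445, 0.0064, 0.2168]
tool_rot: [0.704, 0.71, -0.003, -0.003]
ft_force: [0.2, -0.5, 1.2]
grip_width: 0.0341
travel [0.0014, 0.0007, 0.0712] dr [-0.0031, 0.0003, -0.0032] rows>= 1.1
```

View pics/w3.png

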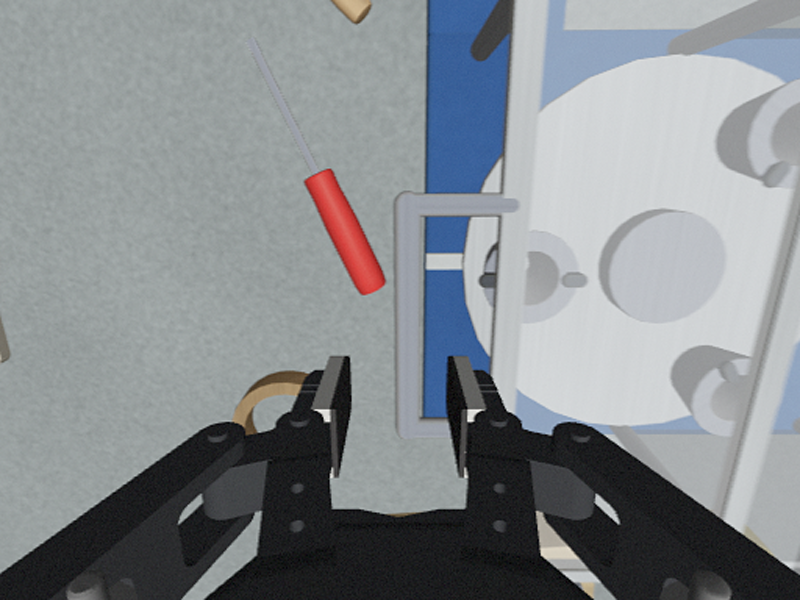

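```bash
python3 -m crank '{"dr":[[0,0,0],[0,0,0],[0,0,0],[0,0,0],[0,0,0],[0,0,0],[0,0,0]],"travel":[[0.001,0.001,0.035],[0.001,0.001,0.068],[0.001,0.001,0.068],[0.001,0.001,0.068],[0.001,0.001,0.068],[0.001,0.001,0.068],[0.001,0.001,0.068]],"hand":[0.034,0.034,0.034,0.0,0.0,0.0,0.0]}'
python3 - <<'E'
from h import *
c,o=snap("wrist","w4");print(o["eef_pos"],o["joint_pos"].round(2))
# arc waypoints: rel to bar start (r=.18)
for th in np.arange(0.1,1.9,0.1): print(round(th,2),"fwd",round(.18*(1-np.cos(th)),4),"up",round(.18*np.sin(th),4))
E
```

```text
clock: 3.65
eef_pos: [0.4477, 0.0088, 0.1541]
tool_rot: [0.703, 0.712, -0.0, 0.0]
ft_force: [-5.5, -1.3, 5.4]
grip_width: 0.0095
[0.4477198  0.00882821 0.1540841 ] [ 0.02  0.19 -0.27  1.11 -0.    1.58]
0.1 fwd 0.0009 up 0.018
0.2 fwd 0.0036 up 0.0358
0.3 fwd 0.008 up 0.0532
0.4 fwd 0.0142 up 0.0701
0.5 fwd 0.022 up 0.0863
0.6 fwd 0.0314 up 0.1016
0.7 fwd 0.0423 up 0.116
0.8 fwd 0.0546 up 0.1291
0.9 fwd 0.0681 up 0.141
1.0 fwd 0.0827 up 0.1515
1.1 fwd 0.0984 up 0.1604
1.2 fwd 0.1148 up 0.1678
1.3 fwd 0.1319 up 0.1734
1.4 fwd 0.1494 up 0.1774
1.5 fwd 0.1673 up 0.1795
1.6 fwd 0.1853 up 0.1799
1.7 fwd 0.2032 up 0.1785
1.8 fwd 0.2209 up 0.1753
```

View pics/w4.png

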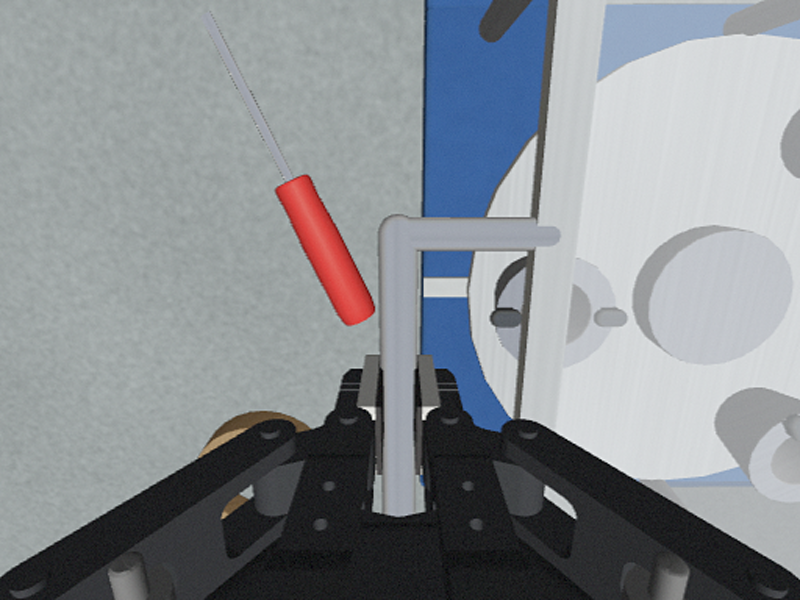

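```bash
python3 -m crank '{"dr":[[0,0,0],[0,0,0],[0,0,0],[0,0,0],[0,0,0],[0,0,0]],"travel":[[0,0.001,-0.018],[0,0.0036,-0.0358],[0,0.008,-0.0532],[0,0.0142,-0.0701],[0,0.022,-0.0863],[0,0.022,-0.0863]],"hand":[0,0,0,0,0,0]}'
python3 - <<'E'
from h import *
c,o=snap("side","s5",(120,90,340,290));print(o["eef_pos"],o["joint_pos"].round(2))
E
```

```text
clock: 4.45
eef_pos: [0.4684, 0.0091, 0.2406]
tool_rot: [0.703, 0.712, -0.001, -0.001]
ft_force: [-9.0, -1.1, 2.8]
grip_width: 0.0097
[0.46840696 0.00912553 0.24064156] [ 0.02  0.18 -0.05  1.35 -0.    1.58]
```

View pics/s5.png

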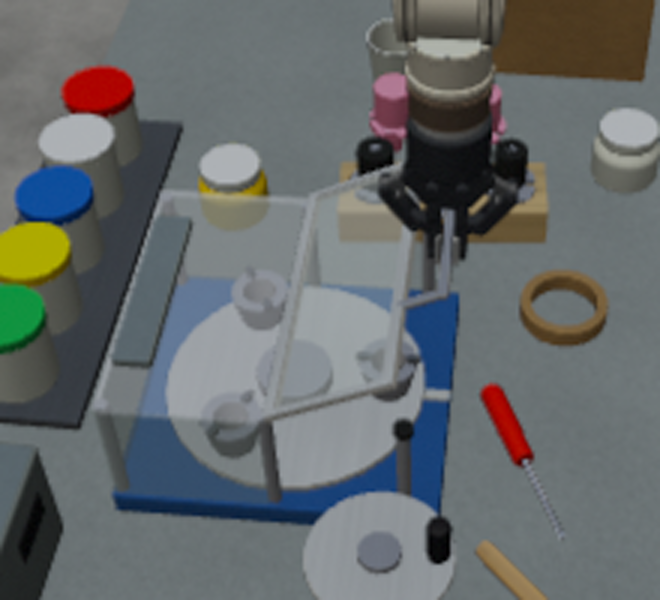

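```bash
python3 -m crank '{"dr":[[0,0,0],[0,0,0],[0,0,0],[0,0,0],[0,0,0],[0,0,0]],"travel":[[0,0.0094,-0.0153],[0,0.0203,-0.0297],[0,0.0326,-0.0428],[0,0.0461,-0.0547],[0,0.0607,-0.0652],[0,0.0607,-0.0652]],"hand":[0,0,0,0,0,0]}'
```

```text
clock: 5.25
eef_pos: [0.5302, 0.0101, 0.3097]
tool_rot: [0.703, 0.712, 0.001, 0.002]
ft_force: [-12.2, -0.2, 16.7]
grip_width: 0.0094
```

```bash
python3 - <<'E'
from h import *
c,o=snap("wrist","w6");print(o["eef_pos"],o["ft_force"],o["ft_torque"],o["tau"].round(1))
c,o=snap("side","s6",(120,70,340,270));
E
```

```text
[0.53019298 0.01009046 0.30970109] [-12.1880312   -0.20101038  16.72508726] [-0.06857977  2.21676983 -0.00284761] [  0.1 -29.1  23.7  -4.3   0.1   0. ]
```

View pics/w6.png

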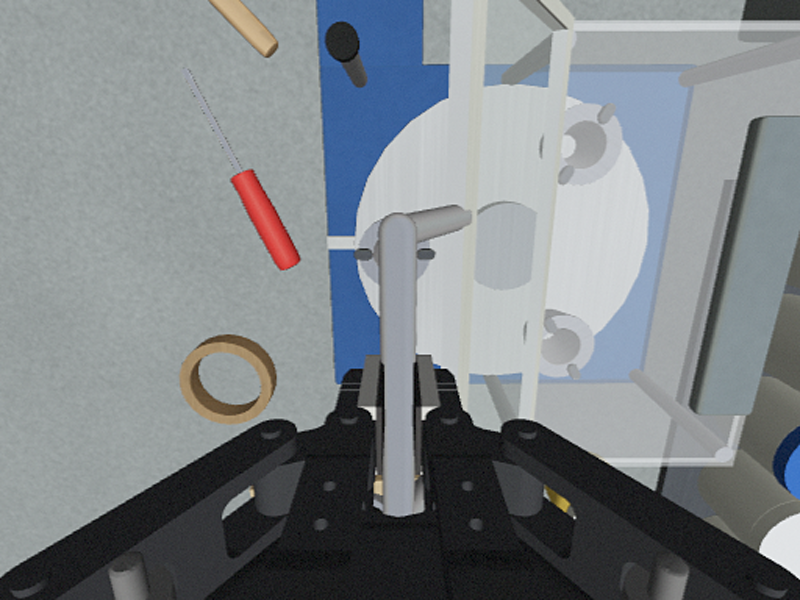

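View pics/s6.png

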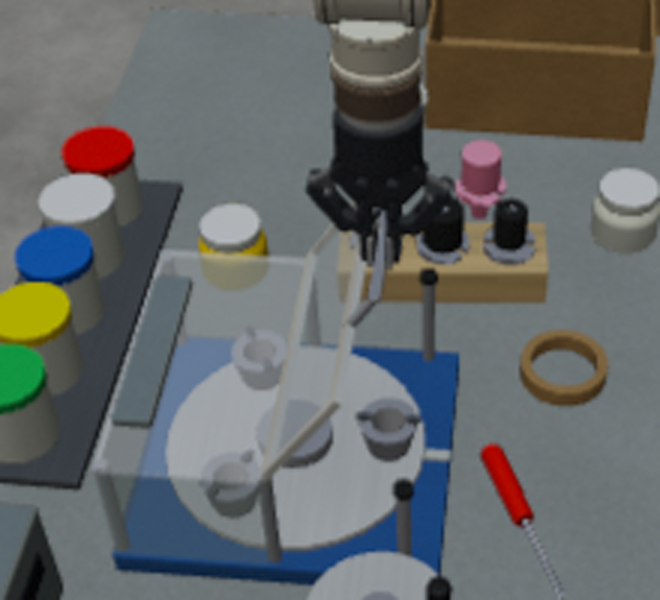

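```bash
python3 - <<'E'
from h import *
P=np.array([(.4477,.1541),(.4684,.2406),(.5302,.3097)])
A=np.c_[2*P,np.ones(3)];s=np.linalg.solve(A,(P**2).sum(1));c=s[:2];print(c,np.sqrt(s[2]+c@c))
# hinge given r=.18, fit
r=least_squares(lambda h:np.hypot(*(P-h).T)-.18,[.627,.154]);print(r.x,r.fun)
h=r.x;d=P[2]-h;th=np.arctan2(d[1],-d[0]);print(th)
for t in np.arange(1.1,1.85,.1):
    q=h+.18*np.array([-np.cos(t),np.sin(t)]);print(round(t,1),(q-P[2]).round(4))
E
```

```text
[0.6331393  0.15545002] 0.18544421560482383
[0.62792382 0.15822719] [ 0.00027108 -0.00046413  0.0002608 ]
0.9978328221185327
1.1 [0.0161 0.0089]
1.2 [0.0325 0.0163]
1.3 [0.0496 0.022 ]
1.4 [0.0671 0.0259]
1.5 [0.085  0.0281]
1.6 [0.103  0.0285]
1.7 [0.1209 0.027 ]
1.8 [0.1386 0.0238]
```

```bash
python3 -m crank '{"dr":[[0,0,0],[0,0,0],[0,0,0],[0,0,0],[0,0,0],[0,0,0]],"travel":[[0,0.015,-0.0135],[0,0.0315,-0.0215],[0,0.0485,-0.0270],[0,0.0665,-0.0310],[0,0.085,-0.0332],[0,0.085,-0.0332]],"hand":[0,0,0,0,0,0]}'
python3 - <<'E'
from h import *
c,o=snap("side","s7",(120,50,340,250));print(o["joint_pos"].round(2))
E
```

```text
clock: 6.1
eef_pos: [0.6182, 0.0114, 0.3401]
tool_rot: [0.703, 0.712, 0.003, 0.002]
ft_force: [0.8, -0.2, 4.6]
grip_width: 0.0091
[0.02 0.48 0.64 1.72 0.   1.58]
```

View pics/s7.png

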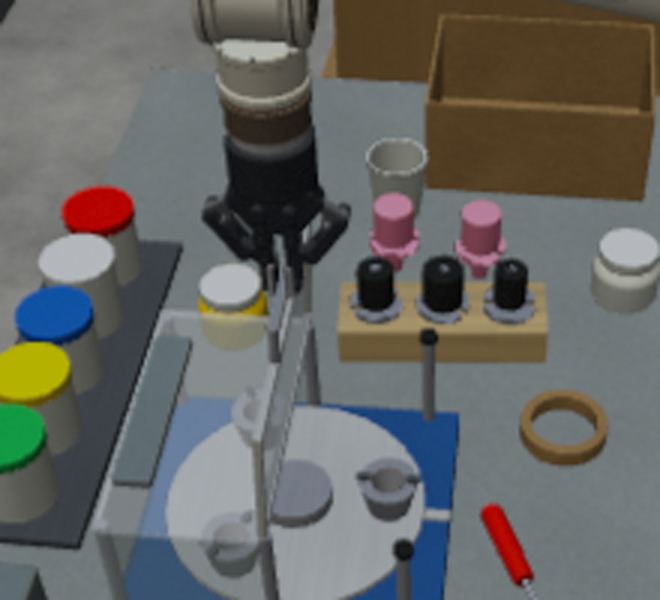

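```bash
python3 -m crank '{"dr":[[0,0,0],[0,0,0],[0,0,0],[0,0,0],[0,0,0]],"travel":[[0,0.018,-0.0004],[0,0.036,0.0011],[0,0.0535,0.0043],[0,0.0605,0.0062],[0,0.0605,0.0062]],"hand":[0,0,0,0,0]}'
```

```text
clock: 6.78
eef_pos: [0.6778, 0.0123, 0.3326]
tool_rot: [0.702, 0.712, 0.002, 0.002]
ft_force: [1.4, -0.1, 5.5]
grip_width: 0.0093
```

```bash
python3 -m crank '{"dr":[[0,0,0],[0,0,0],[0,0,0],[0,0,0],[0,0,0],[0,0,0],[0,0,0]],"travel":[[0,0,0],[0,0,0],[0,0.002,0],[0,0,-0.04],[0,-0.01,-0.07],[0,-0.06,-0.08],[0,-0.06,-0.08]],"hand":[0.03,0.04,0.04,0.04,0.04,0.05,0.06]}'
python3 - <<'E'
from h import *
c,o=snap("side","s8",(120,20,340,220));print(o["joint_pos"].round(2))
E
```

```text
clock: 7.65
eef_pos: [0.6137, 0.0113, 0.4086]
tool_rot: [0.703, 0.712, -0.003, -0.003]
ft_force: [-0.4, 0.4, -0.2]
grip_width: 0.0601
[0.02 0.54 0.92 1.95 0.   1.58]
```

View pics/s8.png

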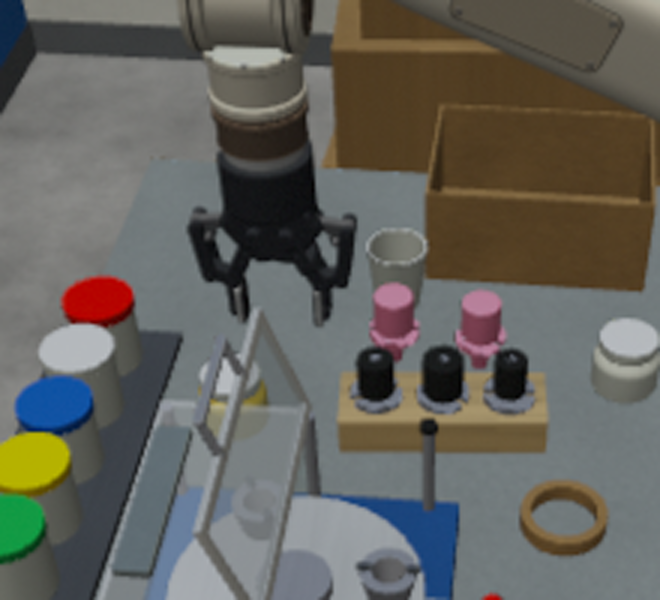

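```bash
python3 - <<'E'
from h import *
go([.49,-.29,.27],90)
E
```

```text
travel [-0.2997, -0.1282, 0.1407] dr [-0.0024, 0.0, 0.013] rows>= 5.7
```

```bash
python3 -m crank '{"dr":[[0,0,0.013],[0,0,0.013],[0,0,0.013],[0,0,0.013],[0,0,0.013],[0,0,0.013],[0,0,0.013],[0,0,0.013]],"travel":[[-0.02,-0.1,0.0],[-0.08,-0.128,0.04],[-0.14,-0.128,0.07],[-0.2,-0.128,0.1],[-0.26,-0.128,0.14],[-0.3,-0.128,0.141],[-0.3,-0.128,0.141],[-0.3,-0.128,0.141]],"hand":[0.085,0.085,0.085,0.085,0.085,0.085,0.085,0.085]}'
python3 - <<'E'
from h import *
c,o=snap("wrist","w9");print(o["joint_pos"].round(2));crop("w9",(150,60,380,220),None,"w9b")
E
```

```text
clock: 8.7
eef_pos: [0.4926, -0.2925, 0.2687]
tool_rot: [0.708, 0.706, -0.0, -0.0]
ft_force: [-0.6, 0.8, 0.3]
grip_width: 0.0851
[-0.54  0.38  0.29  1.49 -0.    1.04]
```

View pics/w9b.png

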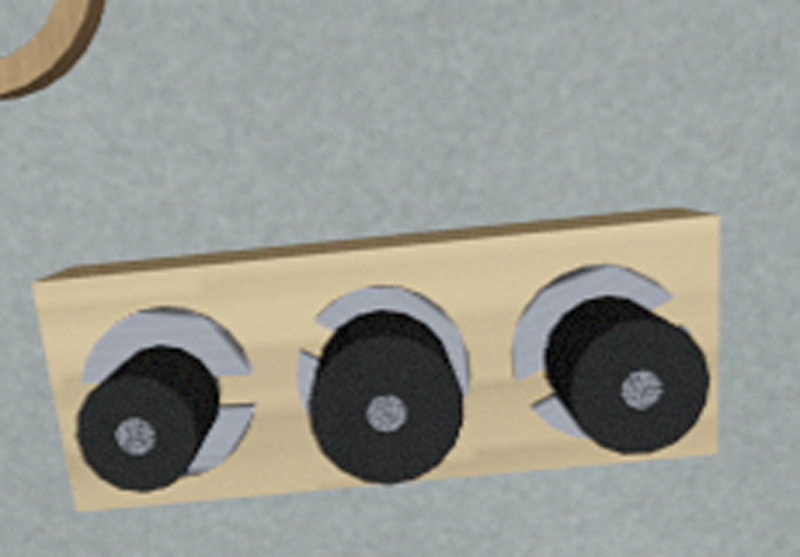

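```bash
cat >> h.py <<'E'
def notch(f,box,s,top,e1,e2):
    c=cam(f);w=lambda p:np.array([box[0]+p[0]/s-.4,box[1]+p[1]/s-.4])
    C=ray(c,w(top),.112);m=[ray(c,w(e),.06) for e in(e1,e2)]
    d=[np.degrees(np.arctan2(*(q-C)[1::-1])) for q in m];rr=[np.hypot(*(q-C)[:2]).round(4) for q in m]
    print(C.round(4),"edges deg",np.round(d,1),"r",rr,"sep mm",(np.linalg.norm(m[0]-m[1])*1000).round(1),"notch deg",round(np.mean(d),1))
E
python3 - <<'E'
from h import *
b=(150,60);s=3.478
notch("w9",b,s,(135,436),(250,374),(254,404))
notch("w9",b,s,(387,413),(316,322),(301,350))
notch("w9",b,s,(642,390),(513,378),(532,404))
E
```

```text
[ 0.4188 -0.3049  0.112 ] edges deg [14.8 -5.5] r [np.float64(0.0321), np.float64(0.0322)] sep mm 11.4 notch deg 4.7
[ 0.4988 -0.2977  0.112 ] edges deg [140.7 162. ] r [np.float64(0.0316), np.float64(0.0316)] sep mm 11.7 notch deg 151.3
[ 0.5786 -0.2905  0.112 ] edges deg [-166.1 -144.6] r [np.float64(0.0335), np.float64(0.0308)] sep mm 12.3 notch deg -155.3
```

```bash
python3 - <<'E'
from h import *
go([.4188,-.3049,.17],184.7)
E
```

```text
travel [-0.0139, -0.0742, 0.0994] dr [0.0006, 0.0004, -1.6546] rows>= 8.9
```

```bash
python3 -m crank '{"dr":[[0,0,-1.654],[0,0,-1.654],[0,0,-1.654],[0,0,-1.654],[0,0,-1.654],[0,0,-1.654],[0,0,-1.654],[0,0,-1.654],[0,0,-1.654],[0,0,-1.654]],"travel":[[-0.014,-0.074,0.0],[-0.014,-0.074,0.0],[-0.014,-0.074,0.02],[-0.014,-0.074,0.05],[-0.014,-0.074,0.09],[-0.014,-0.074,0.099],[-0.014,-0.074,0.099],[-0.014,-0.074,0.099],[-0.014,-0.074,0.099],[-0.014,-0.074,0.099]],"hand":[0.065,0.065,0.065,0.065,0.065,0.065,0.065,0.065,0.065,0.065]}'
python3 - <<'E'
from h import *
c,o=snap("wrist","w10");print(o["joint_pos"].round(2));go([.4188,-.3049,.068],184.7)
E
```

```text
clock: 10.0
eef_pos: [0.4199, -0.3035, 0.1716]
tool_rot: [-0.042, 0.999, -0.001, 0.001]
ft_force: [-0.8, -1.1, -0.9]
grip_width: 0.0651
[-0.63  0.31 -0.06  1.2   0.   -0.71]
travel [0.0011, -0.001, 0.1034] dr [-0.0012, 0.0017, 0.0002] rows>= 1.7
```

View pics/w10.png

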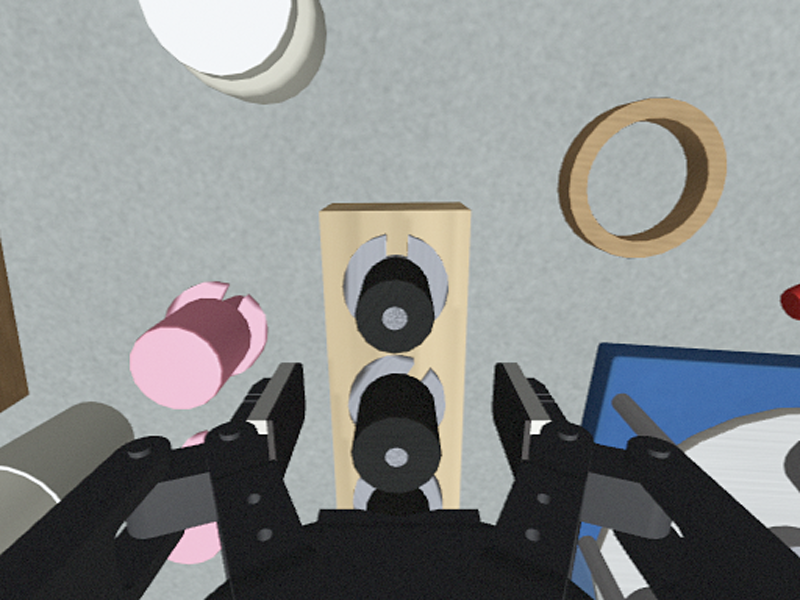

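```bash
python3 -m crank '{"dr":[[0,0,0],[0,0,0],[0,0,0],[0,0,0],[0,0,0],[0,0,0],[0,0,0],[0,0,0]],"travel":[[0.001,-0.001,0.05],[0.001,-0.001,0.09],[0.001,-0.001,0.103],[0.001,-0.001,0.103],[0.001,-0.001,0.103],[0.001,-0.001,0.103],[0.001,-0.001,0.103],[0.001,-0.001,0.103]],"hand":[0.065,0.065,0.065,0.065,0.0,0.0,0.0,0.0]}'
python3 - <<'E'
from h import *
c,o=snap("wrist","w11");go([.4188,-.3049,.068],184.7)
E
```

```text
clock: 11.05
eef_pos: [0.4192, -0.3061, 0.0694]
tool_rot: [-0.042, 0.999, -0.001, 0.002]
ft_force: [-0.2, 1.1, 6.3]
grip_width: 0.039
travel [0.0003, 0.0012, 0.0014] dr [-0.0022, 0.0038, 0.0011] rows>= 0.0
```

View pics/w11.png

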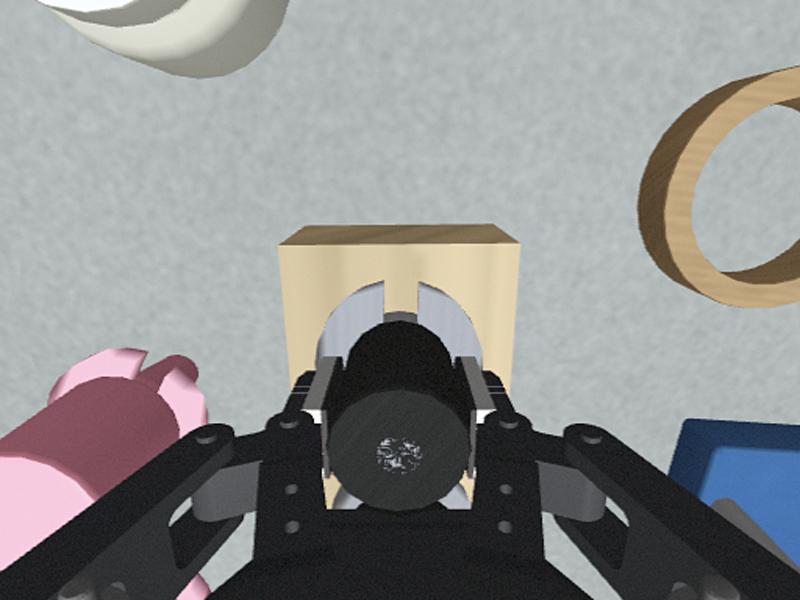

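```bash
python3 -m crank '{"dr":[[0,0,0],[0,0,0],[0,0,0],[0,0,0],[0,0,0],[0,0,0]],"travel":[[0,0,-0.03],[0,0,-0.08],[0,0,-0.13],[0,0,-0.18],[0,0,-0.2],[0,0,-0.2]],"hand":[0,0,0,0,0,0]}'
python3 - <<'E'
from h import *
o=bot.get_obs();print(o["joint_pos"].round(2));go([.5275,.009,.265],180.75)
E
```

```text
clock: 11.85
eef_pos: [0.4182, -0.3059, 0.269]
tool_rot: [-0.041, 0.999, -0.001, 0.001]
ft_force: [0.2, 0.5, -5.0]
grip_width: 0.0389
[-0.63  0.26  0.13  1.44 -0.   -0.71]
travel [-0.135, 0.3047, 0.0035] dr [-0.0025, 0.0028, 0.0699] rows>= 5.3
```

```bash
python3 -m crank '{"dr":[[0,0,0.07],[0,0,0.07],[0,0,0.07],[0,0,0.07],[0,0,0.07],[0,0,0.07],[0,0,0.07],[0,0,0.07]],"travel":[[-0.135,0.305,0],[-0.135,0.305,0],[-0.135,0.305,0],[-0.135,0.305,0],[-0.135,0.305,0],[-0.135,0.305,0.0035],[-0.135,0.305,0.0035],[-0.135,0.305,0.0035]],"hand":[0,0,0,0,0,0,0,0]}'
python3 - <<'E'
from h import *
c,o=snap("wrist","w12");go([.5275,.009,.165],180.75)
c,o=snap("side","s12",(170,110,330,230))
c,o=snap("scene","c12",(180,130,370,270))
E
```

```text
clock: 12.85
eef_pos: [0.5259, 0.0093, 0.2624]
tool_rot: [-0.006, 1.0, -0.0, -0.002]
ft_force: [-0.2, -0.7, -3.9]
grip_width: 0.039
travel [-0.0016, 0.0001, 0.0978] dr [-0.0005, -0.0022, -0.0011] rows>= 1.6
```

View pics/w12.png

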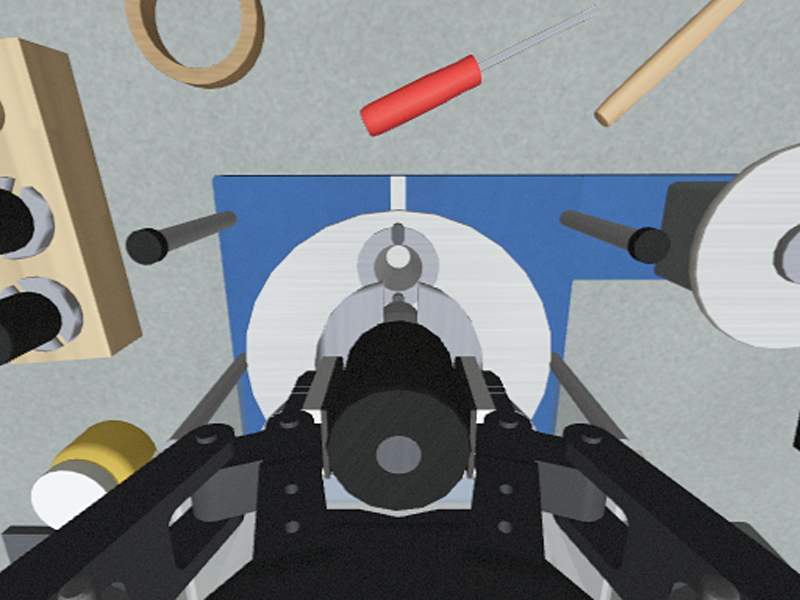

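View pics/s12.png

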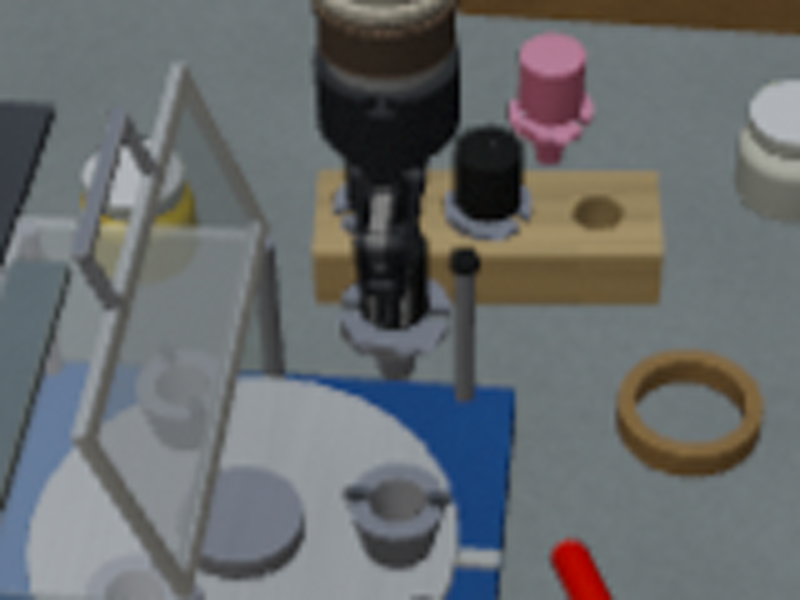

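```bash
python3 - <<'E'
from h import *
crop("w12",(190,125,320,215),None,"w12b")
c=cam("w12");k=1.5625
print(proj(c,np.array([[.5275,.009,.085],[.5475,.0093,.085],[.5005,.0087,.093]]))*k)
E
```

```text
[[397.46583253 267.69389317]
 [397.52923417 293.39534938]
 [397.50725032 233.27657714]]
```

View pics/w12b.png

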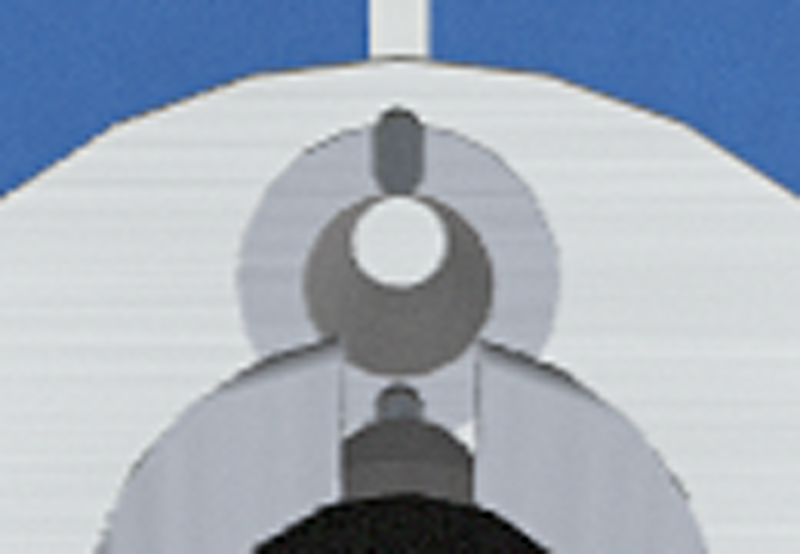

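```bash
python3 -m crank '{"dr":[[0,0,-0.02],[0,0,-0.02],[0,0,-0.02],[0,0,-0.02],[0,0,-0.02],[0,0,-0.02],[0,0,-0.02]],"travel":[[-0.0016,0,0.04],[-0.0016,0,0.08],[-0.0016,0,0.105],[-0.0016,0,0.12],[-0.0016,0,0.134],[-0.0016,0,0.146],[-0.0016,0,0.146]],"hand":[0,0,0,0,0,0,0]}'
python3 - <<'E'
from h import *
c,o=snap("wrist","w13",(180,100,330,210));go([.5275,.009,.1044],180.75)
E
```

```text
clock: 13.88
eef_pos: [0.528, 0.0098, 0.1172]
tool_rot: [-0.017, 1.0, 0.0, -0.001]
ft_force: [-0.2, 0.5, -4.1]
grip_width: 0.0386
travel [0.001, -0.0008, 0.0134] dr [-0.0, -0.0002, 0.0201] rows>= 0.2
```

View pics/w13.png

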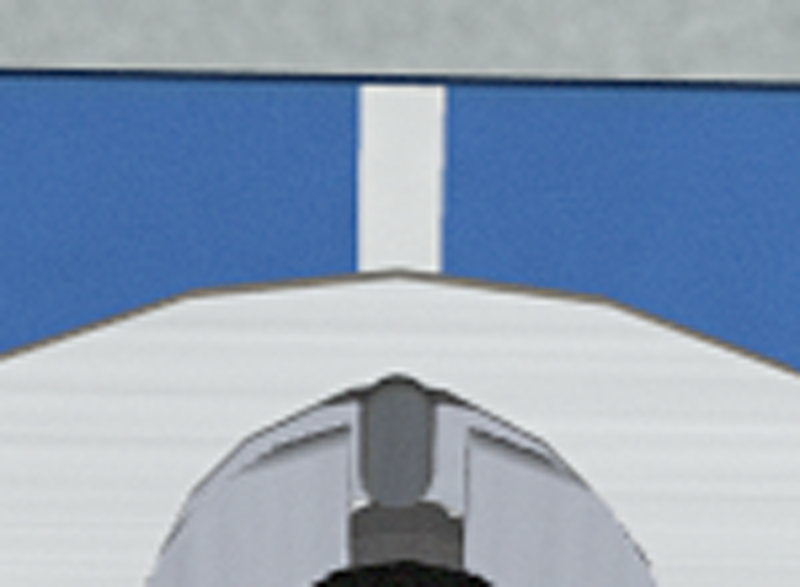

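```bash
python3 -m crank '{"dr":[[0,0,0],[0,0,0],[0,0,0],[0,0,0]],"travel":[[0.0008,-0.001,0.0],[0.0008,-0.001,0.006],[0.0008,-0.001,0.0125],[0.0008,-0.001,0.0125]],"hand":[0,0,0,0]}'
python3 - <<'E'
from h import *
c,o=snap("wrist","w14",(180,100,330,210));go([.5275,.009,.1044],180.75)
E
```

```text
clock: 14.42
eef_pos: [0.528, 0.0088, 0.1064]
tool_rot: [-0.017, 1.0, -0.0, 0.001]
ft_force: [-3.3, -0.6, 4.2]
grip_width: 0.0389
travel [0.0005, 0.0003, 0.002] dr [-0.0003, 0.0013, 0.0201] rows>= 0.1
```

View pics/w14.png

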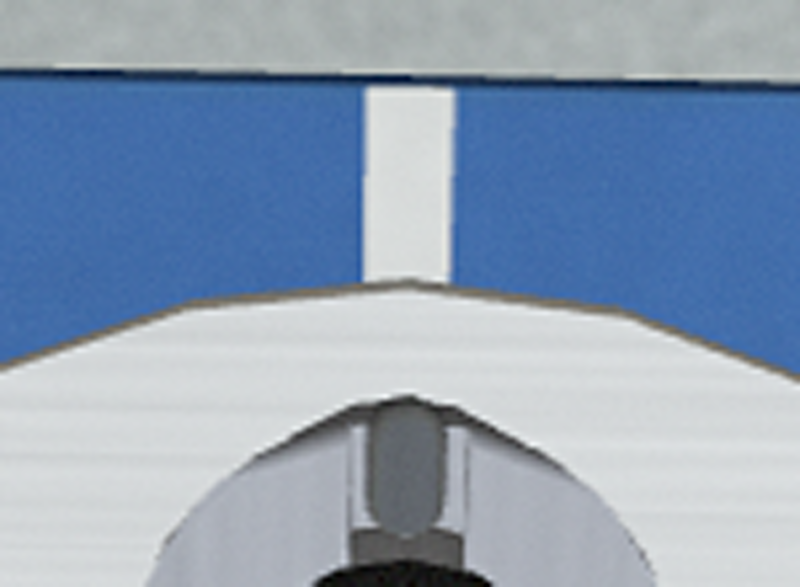

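```bash
python3 -m crank '{"dr":[[0,0,0],[0,0,0],[0,0,0],[0,0,0],[0,0,0]],"travel":[[0,0,0],[0,0,0],[0,0,0],[0,0,-0.01],[0,0,-0.02]],"hand":[0.055,0.06,0.065,0.065,0.065]}'
python3 - <<'E'
from h import *
c,o=snap("wrist","w15",(160,100,360,250));c,o=snap("side","s15",(200,140,300,215));
E
```

```text
clock: 15.1
eef_pos: [0.5279, 0.0089, 0.1261]
tool_rot: [-0.017, 1.0, 0.0, 0.0]
ft_force: [0.1, 0.1, 0.2]
grip_width: 0.0649
```

View pics/w15.png

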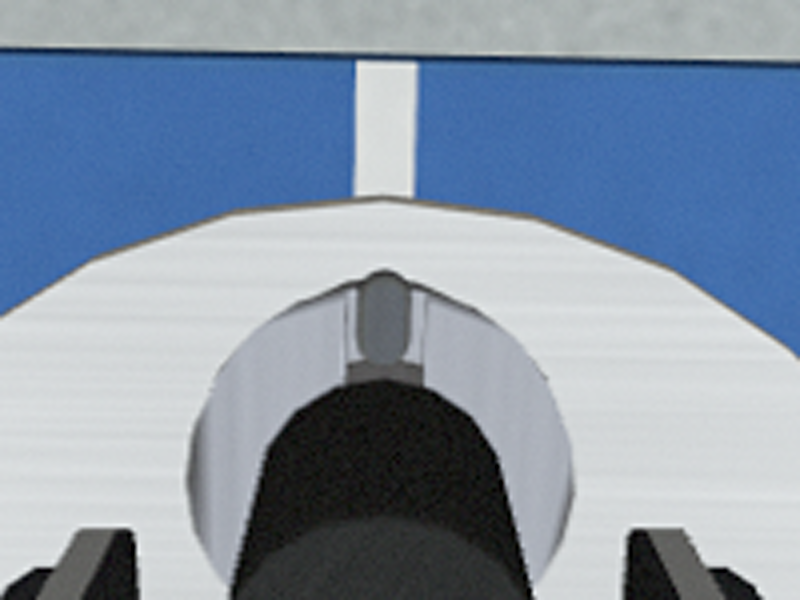

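View pics/s15.png

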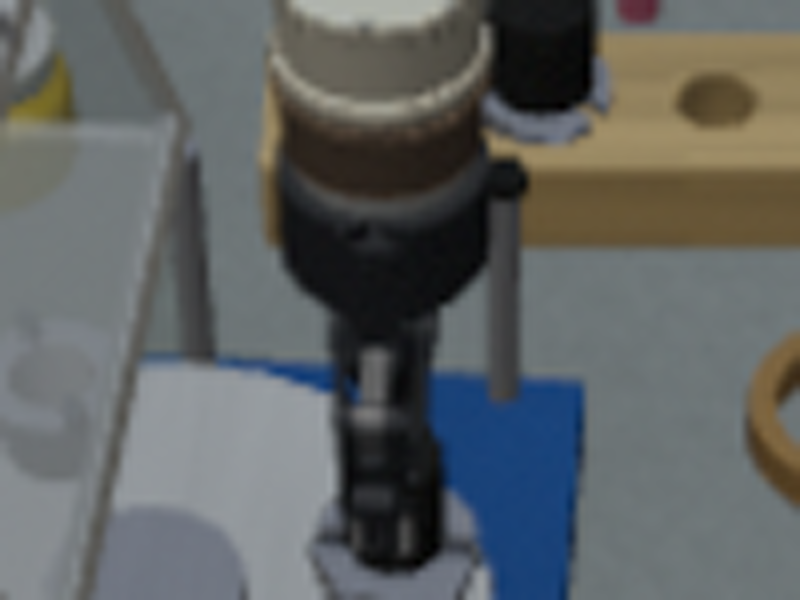

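```bash
python3 -m crank '{"dr":[[0,0,0],[0,0,0],[0,0,0],[0,0,0],[0,0,0],[0,0,0],[0,0,0],[0,0,0],[0,0,0]],"travel":[[0,0,-0.054],[0,0,-0.054],[0,0,-0.054],[0,0,-0.054],[0,0,-0.054],[0,0,-0.03],[0,0,-0.023],[0,0,-0.02],[0,0,-0.02]],"hand":[0.065,0.065,0.0,0.0,0.0,0.0,0.0,0.0,0.0]}'
```

```text
clock: 16.32
eef_pos: [0.5296, 0.0089, 0.1489]
tool_rot: [-0.017, 1.0, -0.0, 0.003]
ft_force: [-2.3, -0.2, 16.7]
grip_width: -0.0001
```

```bash
python3 -m crank '{"dr":[[0,0,0],[0,0,0],[0,0,0],[0,0,0],[0,0,0],[0,0,0],[0,0,0]],"travel":[[0,0,-0.06],[0,0,-0.11],[-0.02,0.0,-0.11],[0.03,0.06,-0.11],[0.06,0.12,-0.11],[0.07,0.18,-0.11],[0.07,0.18,-0.11]],"hand":[0.0,0.0,0.05,0.06,0.06,0.06,0.06]}'
python3 - <<'E'
from h import *
c,o=snap("side","s16",(200,140,300,215));c,o=snap("wrist","w16")
c,o=snap("scene","c16",(220,160,320,235))
E
```

```text
clock: 17.2
eef_pos: [0.4503, 0.189, 0.2552]
tool_rot: [-0.019, 1.0, 0.0, -0.0]
ft_force: [-0.6, -0.2, -0.1]
grip_width: 0.06
```

View pics/s16.png

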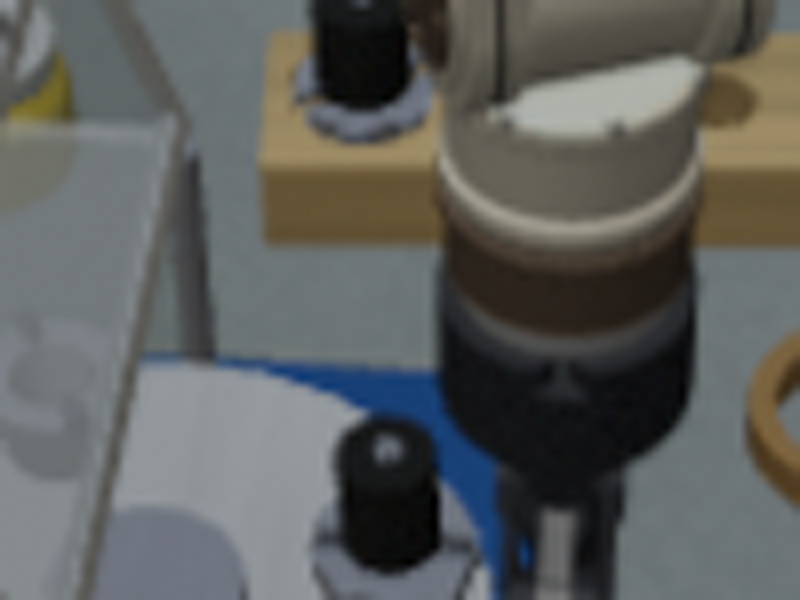

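View pics/w16.png

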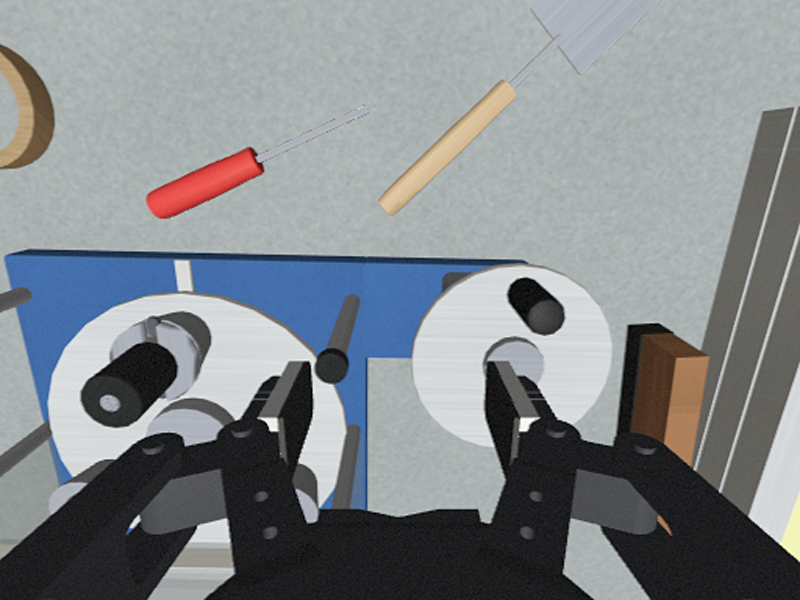

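View pics/c16.png

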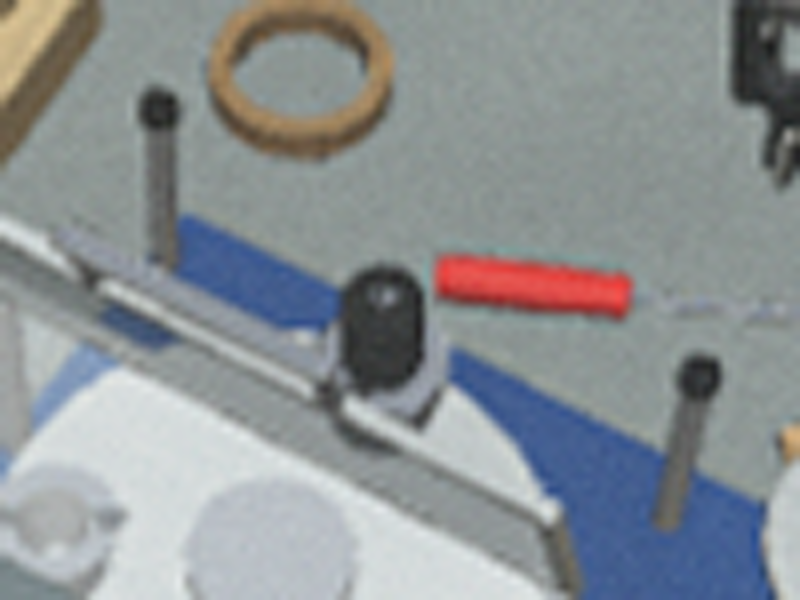

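```bash
python3 - <<'E'
from h import *
A,B,C=cam("c16"),cam("s16"),cam("w16")
u=[np.array([220+388/8-.4,160+293/8-.4]),np.array([200+390/8-.4,140+452/8-.4]),np.array([110,403])/1.5625-.3]
print(tri([A,B,C],u),tri([A,B],u[:2]))
# wheel: knob top at z .181, hub/disc
print("knob top",ray(C,np.array([546,317])/1.5625-.3,.181),"knob base",ray(C,np.array([523,294])/1.5625-.3,.133))
print("disc", ray(C,np.array([512,355])/1.5625-.3,.127))
E
```

```text
(array([0.52904021, 0.01019633, 0.15056414]), np.float64(0.5745890504497595)) (array([0.52819542, 0.00944541, 0.14817154]), np.float64(0.29361428799501255))
knob top [0.45048454 0.26692903 0.181     ] knob base [0.4525961  0.26818564 0.133     ]
disc [0.49724383 0.26785017 0.127     ]
```

```bash
python3 - <<'E'
from h import *
go([.4516,.2683,.21],180.75)
E
```

```text
travel [-0.0028, 0.0818, 0.045] dr [-0.0009, -0.0005, 0.0217] rows>= 1.5
```

```bash
python3 -m crank '{"dr":[[0,0,0.02],[0,0,0.02],[0,0,0.02],[0,0,0.02],[0,0,0.02],[0,0,0.02],[0,0,0.02],[0,0,0.02],[0,0,0.02]],"travel":[[-0.0028,0.0418,0.0],[-0.0028,0.0818,0.02],[-0.0028,0.0818,0.045],[-0.0028,0.0818,0.08],[-0.0028,0.0818,0.108],[-0.0028,0.0818,0.108],[-0.0028,0.0818,0.108],[-0.0028,0.0818,0.108],[-0.0028,0.0818,0.108]],"hand":[0.06,0.06,0.06,0.06,0.06,0.06,0.0,0.0,0.0]}'
python3 - <<'E'
from h import *
c,o=snap("wrist","w17");print(o["eef_pos"],o["joint_pos"].round(2))
# circle deltas in tool frame: tool x=-X', tool y=+Y' (machine)
for k in range(1,11):
    ph=np.radians(36*k/2*1.0); # 18 deg steps
    print(k,"machine dx",round(.052*(1-np.cos(ph)),4),"dy",round(.052*np.sin(ph),4))
E
```

```text
clock: 18.48
eef_pos: [0.4531, 0.2685, 0.1491]
tool_rot: [-0.006, 1.0, 0.001, 0.002]
ft_force: [0.3, -0.9, 5.7]
grip_width: 0.0206
[0.45312771 0.26853643 0.14912957] [ 0.54  0.34 -0.08  1.15 -0.    0.52]
1 machine dx 0.0025 dy 0.0161
2 machine dx 0.0099 dy 0.0306
3 machine dx 0.0214 dy 0.0421
4 machine dx 0.0359 dy 0.0495
5 machine dx 0.052 dy 0.052
6 machine dx 0.0681 dy 0.0495
7 machine dx 0.0826 dy 0.0421
8 machine dx 0.0941 dy 0.0306
9 machine dx 0.1015 dy 0.0161
10 machine dx 0.104 dy 0.0
```

View pics/w17.png

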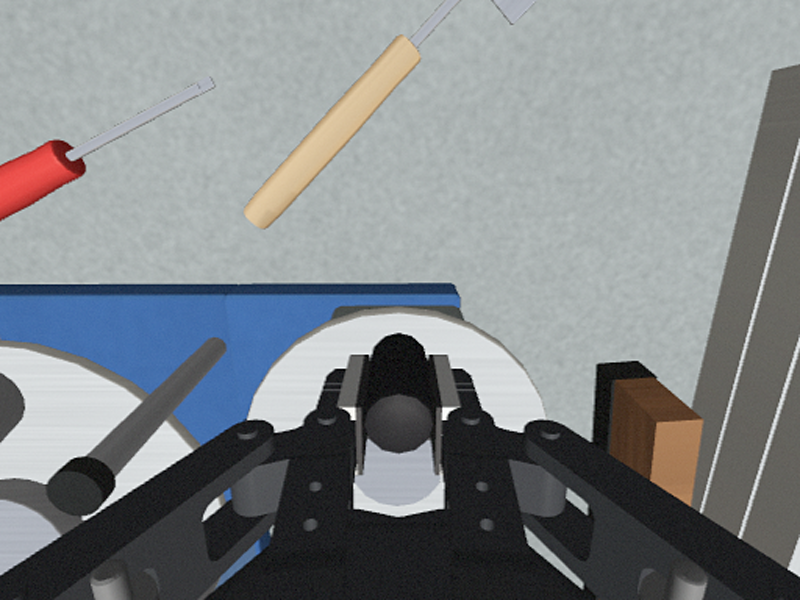

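```bash
python3 -m crank '{"dr":[[0,0,0],[0,0,0],[0,0,0],[0,0,0],[0,0,0],[0,0,0],[0,0,0],[0,0,0],[0,0,0],[0,0,0]],"travel":[[-0.0025,0.0161,0],[-0.0099,0.0306,0],[-0.0214,0.0421,0],[-0.0359,0.0495,0],[-0.052,0.052,0],[-0.0681,0.0495,0],[-0.0826,0.0421,0],[-0.0941,0.0306,0],[-0.1015,0.0161,0],[-0.104,0,0]],"hand":[0,0,0,0,0,0,0,0,0,0]}'
python3 - <<'E'
from h import *
c,o=snap("side","s18",(180,130,330,290));print(o["eef_pos"],o["joint_pos"].round(2))
E
```

```text
clock: 19.77
eef_pos: [0.5572, 0.2707, 0.1491]
tool_rot: [-0.007, 1.0, 0.002, 0.002]
ft_force: [-2.5, 1.4, 7.9]
grip_width: 0.0204
[0.55718377 0.27069238 0.14913216] [0.45 0.52 0.2  1.25 0.   0.44]
```

View pics/s18.png

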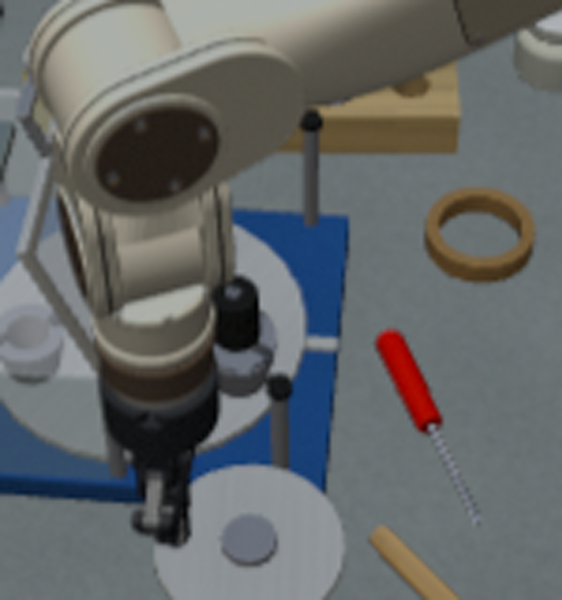

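```bash
python3 -m crank '{"dr":[[0,0,0],[0,0,0],[0,0,0],[0,0,0],[0,0,0],[0,0,0],[0,0,0],[0,0,0],[0,0,0],[0,0,0]],"travel":[[0.0025,-0.0161,0],[0.0099,-0.0306,0],[0.0214,-0.0421,0],[0.0359,-0.0495,0],[0.052,-0.052,0],[0.0681,-0.0495,0],[0.0826,-0.0421,0],[0.0941,-0.0306,0],[0.1015,-0.0161,0],[0.104,0,0]],"hand":[0,0,0,0,0,0,0,0,0,0]}'
python3 -m crank '{"dr":[[0,0,0],[0,0,0],[0,0,0],[0,0,0],[0,0,0],[0,0,0],[0,0,0],[0,0,0],[0,0,0],[0,0,0]],"travel":[[-0.0025,0.0161,0],[-0.0099,0.0306,0],[-0.0214,0.0421,0],[-0.0359,0.0495,0],[-0.052,0.052,0],[-0.0681,0.0495,0],[-0.0826,0.0421,0],[-0.0941,0.0306,0],[-0.1015,0.0161,0],[-0.104,0,0]],"hand":[0,0,0,0,0,0,0,0,0,0]}'
```

```text
clock: 21.08
eef_pos: [0.453, 0.2682, 0.1491]
tool_rot: [-0.006, 1.0, 0.0, 0.002]
ft_force: [5.0, -2.1, 5.7]
grip_width: 0.0204
clock: 22.32
eef_pos: [0.5572, 0.2701, 0.1491]
tool_rot: [-0.007, 1.0, 0.001, 0.002]
ft_force: [-1.1, 1.3, 8.5]
grip_width: 0.0207
```

```bash
python3 -m crank '{"dr":[[0,0,0],[0,0,0],[0,0,0],[0,0,0],[0,0,0],[0,0,0],[0,0,0],[0,0,0],[0,0,0],[0,0,0]],"travel":[[0.0025,-0.0161,0],[0.0099,-0.0306,0],[0.0214,-0.0421,0],[0.0359,-0.0495,0],[0.052,-0.052,0],[0.0681,-0.0495,0],[0.0826,-0.0421,0],[0.0941,-0.0306,0],[0.1015,-0.0161,0],[0.104,0,0]],"hand":[0,0,0,0,0,0,0,0,0,0]}'
python3 -m crank '{"dr":[[0,0,0]],"travel":[[0,0,0]],"hand":[0]}'
python3 - <<'E'
from h import *
c,o=snap("side","s19",(180,130,330,290));print(o["eef_pos"],o["joint_pos"].round(2))
E
```

```text
clock: 23.58
eef_pos: [0.453, 0.2682, 0.1491]
tool_rot: [-0.006, 1.0, 0.0, 0.002]
ft_force: [5.3, -2.0, 5.2]
grip_width: 0.02
clock: 23.7
eef_pos: [0.4531, 0.2698, 0.1491]
tool_rot: [-0.007, 1.0, 0.001, 0.002]
ft_force: [2.3, 1.2, 7.6]
grip_width: 0.0205
[0.45314081 0.26978196 0.14910682] [ 0.54  0.34 -0.08  1.15 -0.    0.52]
```

View pics/s19.png

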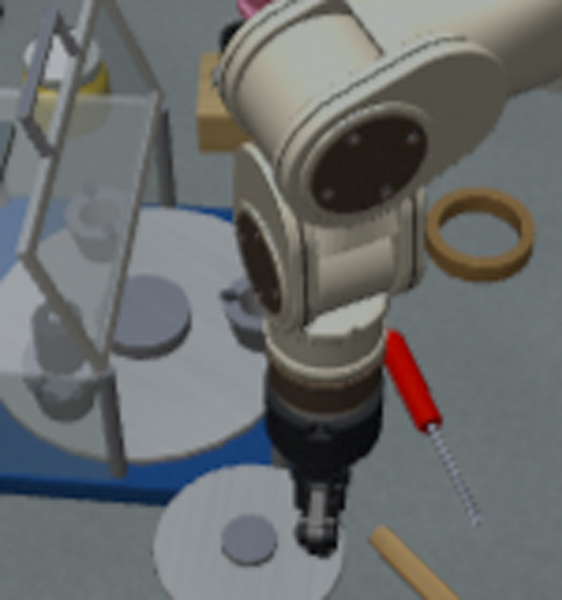

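```bash
python3 -m crank '{"dr":[[0,0,0],[0,0,0],[0,0,0],[0,0,0],[0,0,0],[0,0,0],[0,0,0]],"travel":[[0,0,0],[0,0,0],[0,0,-0.03],[0,0,-0.08],[0,-0.02,-0.12],[0,-0.08,-0.12],[0,-0.14,-0.12]],"hand":[0.035,0.04,0.04,0.04,0.05,0.06,0.065]}'
python3 - <<'E'
from h import *
go([.53,-.29,.27],180.75)
E
```

```text
clock: 24.62
eef_pos: [0.4533, 0.127, 0.2672]
tool_rot: [-0.007, 1.0, -0.0, -0.0]
ft_force: [0.8, -1.0, -0.8]
grip_width: 0.0651
travel [-0.0704, -0.4181, -0.0026] dr [-0.0004, -0.0001, 0.0018] rows>= 6.8
```

```bash
python3 -m crank '{"dr":[[0,0,0],[0,0,0],[0,0,0],[0,0,0],[0,0,0],[0,0,0],[0,0,0],[0,0,0],[0,0,0]],"travel":[[-0.07,-0.418,-0.003],[-0.07,-0.418,-0.003],[-0.07,-0.418,-0.003],[-0.07,-0.418,-0.003],[-0.07,-0.418,-0.003],[-0.07,-0.418,-0.003],[-0.07,-0.418,-0.003],[-0.07,-0.418,-0.003],[-0.07,-0.418,-0.003]],"hand":[0.065,0.065,0.065,0.065,0.065,0.065,0.065,0.065,0.065]}'
python3 - <<'E'
from h import *
c,o=snap("wrist","w20");c,o=snap("side","s20",(160,100,320,220))
E
```

```text
clock: 25.75
eef_pos: [0.5285, -0.2884, 0.2693]
tool_rot: [-0.006, 1.0, 0.001, -0.001]
ft_force: [-0.0, 0.7, 0.3]
grip_width: 0.0653
```

View pics/w20.png

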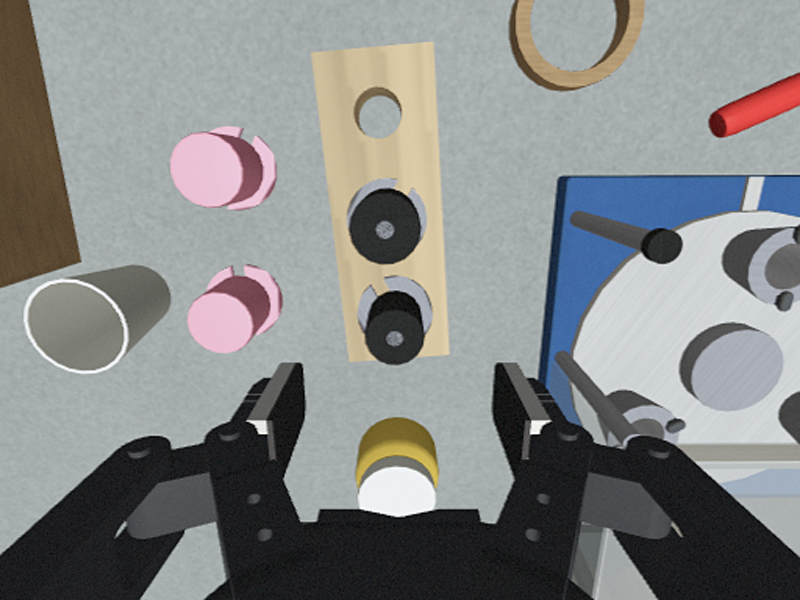

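View pics/s20.png

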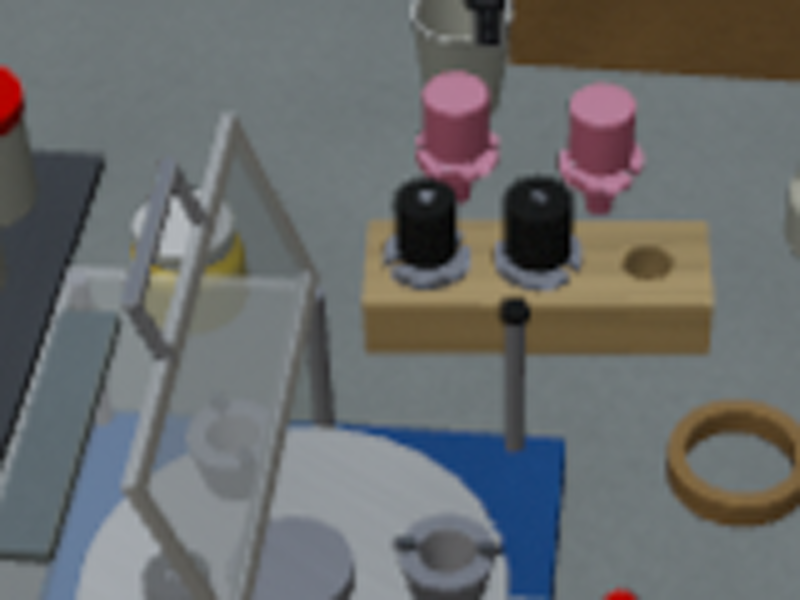

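```bash
python3 - <<'E'
from h import *
crop("w20",(200,100,300,240),4.2,"w20b")
E
```

```text
(no output)
```

View pics/w20b.png

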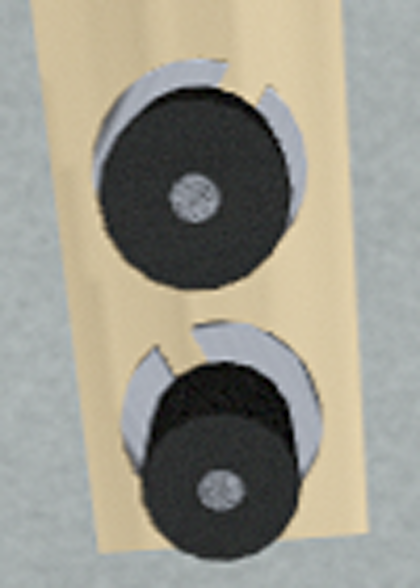

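```bash
python3 - <<'E'
from h import *
b=(200,100);s=4.2
notch("w20",b,s,(195,197),(228,62),(269,86))
notch("w20",b,s,(221,489),(157,346),(193,328))
E
```

```text
[ 0.4984 -0.2976  0.112 ] edges deg [165.6 140.9] r [np.float64(0.032), np.float64(0.0315)] sep mm 13.6 notch deg 153.2
[ 0.578  -0.2902  0.112 ] edges deg [-141.5 -163.6] r [np.float64(0.0326), np.float64(0.0328)] sep mm 12.5 notch deg -152.6
```

```bash
python3 - <<'E'
from h import *
go([.4985,-.2977,.16],152.5)
E
```

```text
travel [0.0305, -0.0098, 0.1102] dr [0.0005, -0.0009, 0.4944] rows>= 2.6
```

```bash
python3 -m crank '{"dr":[[0,0,0.18],[0,0,0.36],[0,0,0.494],[0,0,0.494],[0,0,0.494],[0,0,0.494]],"travel":[[0.0305,-0.0098,0.03],[0.0305,-0.0098,0.06],[0.0305,-0.0098,0.09],[0.0305,-0.0098,0.11],[0.0305,-0.0098,0.11],[0.0305,-0.0098,0.11]],"hand":[0.07,0.07,0.07,0.07,0.07,0.07]}'
python3 - <<'E'
from h import *
c,o=snap("wrist","w21");go([.4985,-.2977,.068],152.5)
E
```

```text
clock: 26.6
eef_pos: [0.4995, -0.2984, 0.1617]
tool_rot: [0.237, 0.971, -0.0, 0.001]
ft_force: [-0.5, 0.4, -0.5]
grip_width: 0.0701
travel [0.0018, 0.0004, 0.0939] dr [-0.0001, 0.0026, 0.0002] rows>= 1.5
```

View pics/w21.png

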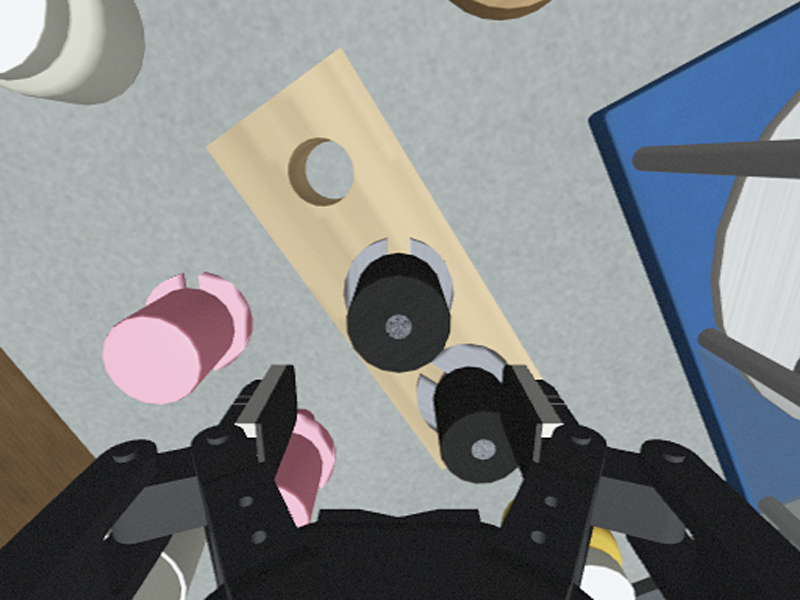

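```bash
python3 -m crank '{"dr":[[0,0,0],[0,0,0],[0,0,0],[0,0,0],[0,0,0],[0,0,0],[0,0,0]],"travel":[[0.0015,0.0003,0.045],[0.0015,0.0003,0.085],[0.0015,0.0003,0.094],[0.0015,0.0003,0.094],[0.0015,0.0003,0.094],[0.0015,0.0003,0.094],[0.0015,0.0003,0.094]],"hand":[0.07,0.07,0.07,0.0,0.0,0.0,0.0]}'
python3 - <<'E'
from h import *
c,o=snap("wrist","w22");print(o["eef_pos"])
E
```

```text
clock: 27.52
eef_pos: [0.4988, -0.2987, 0.068]
tool_rot: [0.238, 0.971, -0.0, 0.002]
ft_force: [0.4, 0.2, 3.4]
grip_width: 0.0486
[ 0.49879728 -0.2986789   0.06796633]
```

View pics/w22.png

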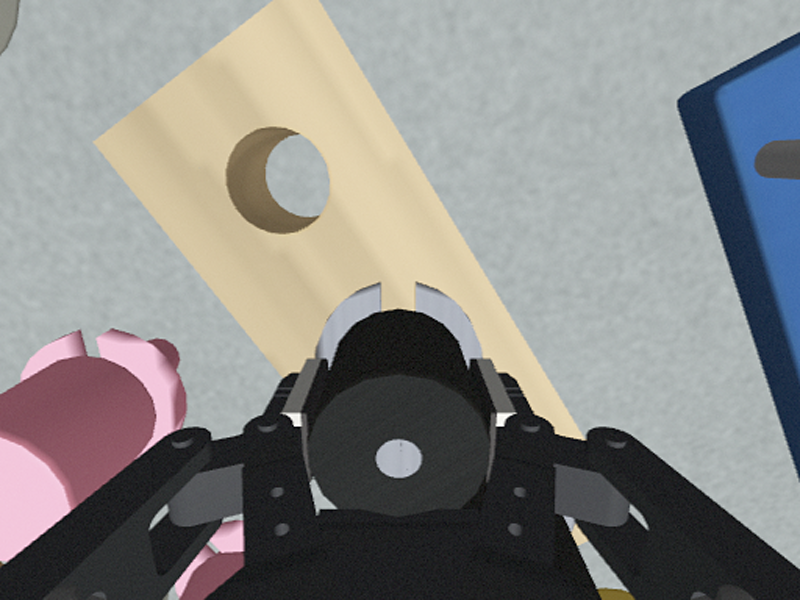

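```bash
python3 -m crank '{"dr":[[0,0,0],[0,0,0],[0,0,0],[0,0,0],[0,0,0],[0,0,0]],"travel":[[0,0,-0.03],[0,0,-0.08],[0,0,-0.13],[0,0,-0.18],[0,0,-0.19],[0,0,-0.19]],"hand":[0,0,0,0,0,0]}'
python3 - <<'E'
from h import *
go([.528,.0095,.258],180.75)
E
```

```text
clock: 28.32
eef_pos: [0.4974, -0.2979, 0.2555]
tool_rot: [0.238, 0.971, 0.0, -0.0]
ft_force: [-0.5, 0.1, -4.1]
grip_width: 0.0486
travel [0.115, 0.2867, -0.0024] dr [0.0002, -0.0008, -0.4938] rows>= 4.9
```

```bash
python3 -m crank '{"dr":[[0,0,-0.1],[0,0,-0.2],[0,0,-0.3],[0,0,-0.4],[0,0,-0.494],[0,0,-0.494],[0,0,-0.494],[0,0,-0.494]],"travel":[[0.023,0.057,-0.002],[0.046,0.114,-0.002],[0.069,0.171,-0.002],[0.092,0.229,-0.002],[0.115,0.287,-0.002],[0.115,0.287,-0.002],[0.115,0.287,-0.002],[0.115,0.287,-0.002]],"hand":[0,0,0,0,0,0,0,0]}'
python3 - <<'E'
from h import *
c,o=snap("wrist","w23",(190,125,320,215));go([.528,.0095,.103],180.75)
c=cam("w23")
P=proj(c,np.array([[.5275,.009,.085],[.5005,.0087,.093]]));print((P-[190,125])*6.154)
E
```

```text
clock: 29.32
eef_pos: [0.5277, 0.0084, 0.257]
tool_rot: [-0.006, 1.0, -0.0, -0.001]
ft_force: [-0.2, -0.1, -4.5]
grip_width: 0.0488
travel [-0.0003, 0.0013, 0.1544] dr [-0.0002, -0.0017, -0.0024] rows>= 2.5
[[400.78739009 281.93033971]
 [400.93518918 143.72801866]]
```

View pics/w23.png

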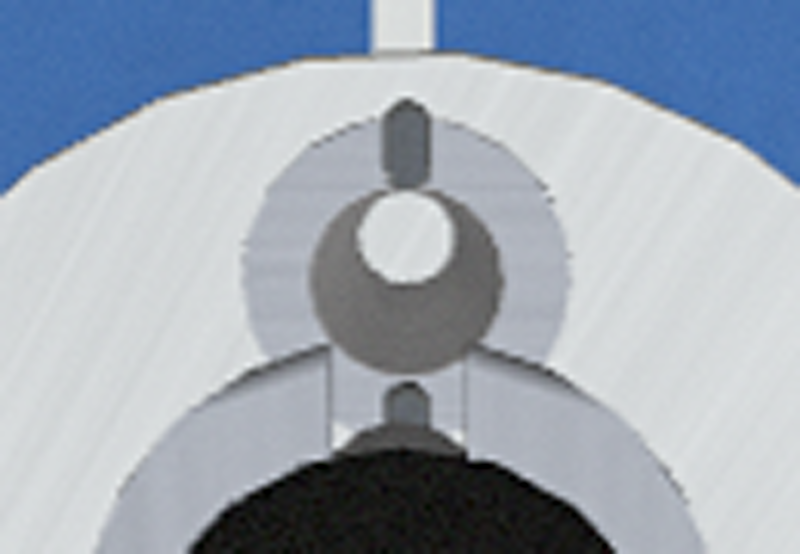

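```bash
python3 -m crank '{"dr":[[0,0,0],[0,0,0],[0,0,0],[0,0,0],[0,0,0],[0,0,0],[0,0,0]],"travel":[[0,0.0015,0.04],[0,0.0015,0.08],[0,0.0015,0.1],[0,0.0015,0.115],[0,0.0015,0.13],[0,0.0015,0.142],[0,0.0015,0.142]],"hand":[0,0,0,0,0,0,0]}'
python3 - <<'E'
from h import *
c,o=snap("wrist","w24",(180,100,330,210));go([.528,.0099,.103],180.75)
E
```

```text
clock: 30.25
eef_pos: [0.5278, 0.0111, 0.1155]
tool_rot: [-0.007, 1.0, -0.0, -0.001]
ft_force: [-0.6, 0.2, -3.1]
grip_width: 0.0492
travel [0.0004, -0.0012, 0.0132] dr [0.0, -0.0003, 0.0001] rows>= 0.2
```

View pics/w24.png

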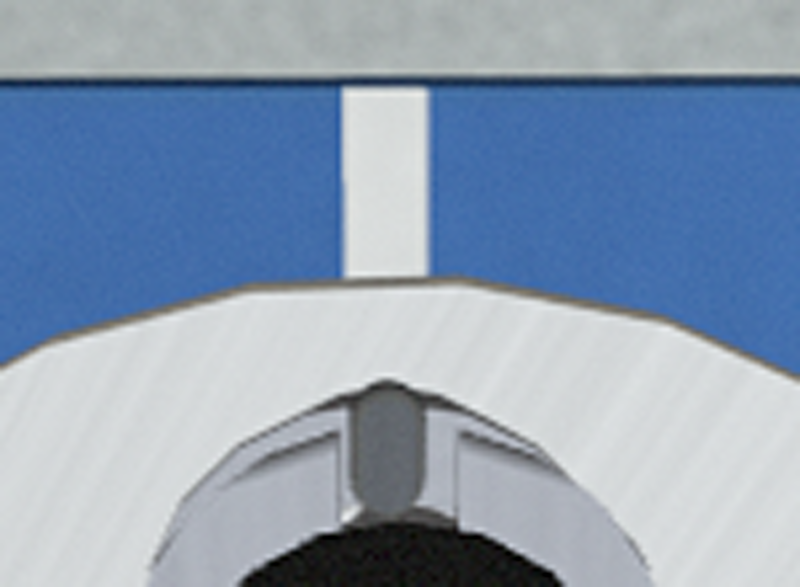

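```bash
python3 -m crank '{"dr":[[0,0,0],[0,0,0],[0,0,0],[0,0,0],[0,0,0],[0,0,0],[0,0,0],[0,0,0]],"travel":[[0.0003,-0.0011,0.0],[0.0003,-0.0011,0.006],[0.0003,-0.0011,0.012],[0.0003,-0.0011,0.012],[0.0003,-0.0011,0.012],[0.0003,-0.0011,0.012],[0.0003,-0.0011,0.002],[0.0003,-0.0011,-0.006]],"hand":[0,0,0,0,0.06,0.07,0.07,0.07]}'
python3 - <<'E'
from h import *
c,o=snap("wrist","w25",(160,100,360,250))
E
```

```text
clock: 31.3
eef_pos: [0.5286, 0.0102, 0.1232]
tool_rot: [-0.007, 1.0, 0.0, 0.001]
ft_force: [0.4, 0.0, -0.5]
grip_width: 0.0701
```

View pics/w25.png

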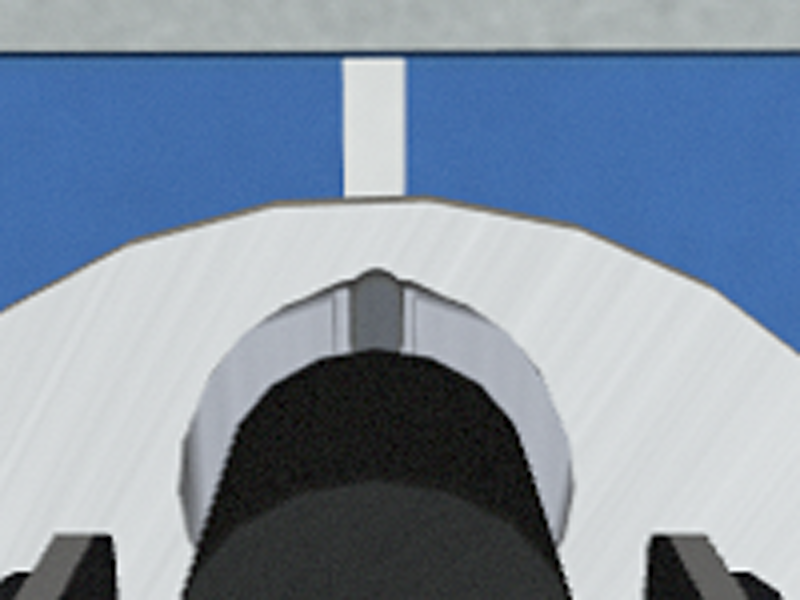

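```bash
python3 -m crank '{"dr":[[0,0,0],[0,0,0],[0,0,0],[0,0,0],[0,0,0],[0,0,0],[0,0,0],[0,0,0],[0,0,0]],"travel":[[0,0,-0.057],[0,0,-0.057],[0,0,-0.057],[0,0,-0.057],[0,0,-0.057],[0,0,-0.033],[0,0,-0.026],[0,0,-0.023],[0,0,-0.023]],"hand":[0.07,0.07,0.0,0.0,0.0,0.0,0.0,0.0,0.0]}'
```

```text
clock: 32.48
eef_pos: [0.5303, 0.0101, 0.149]
tool_rot: [-0.007, 1.0, 0.0, 0.003]
ft_force: [-1.8, 0.8, 16.5]
grip_width: 0.0
```

```bash
python3 -m crank '{"dr":[[0,0,0],[0,0,0],[0,0,0],[0,0,0],[0,0,0],[0,0,0],[0,0,0],[0,0,0],[0,0,0]],"travel":[[0,0,-0.06],[0.02,0,-0.11],[0.04,0.05,-0.11],[0.06,0.1,-0.11],[0.076,0.15,-0.11],[0.076,0.2,-0.11],[0.076,0.259,-0.1],[0.076,0.259,-0.075],[0.076,0.259,-0.075]],"hand":[0.0,0.0,0.05,0.06,0.06,0.06,0.06,0.06,0.06]}'
python3 - <<'E'
from h import *
c,o=snap("wrist","w26");go([.4525,.2692,.147],180.75);c,o=snap("side","s26",(200,140,300,215))
E
```

```text
clock: 33.6
eef_pos: [0.4469, 0.2678, 0.218]
tool_rot: [-0.007, 1.0, -0.002, -0.003]
ft_force: [-0.8, -0.4, 0.2]
grip_width: 0.0601
travel [-0.0049, 0.0016, 0.0724] dr [-0.0017, -0.0029, 0.0004] rows>= 1.2
```

View pics/w26.png

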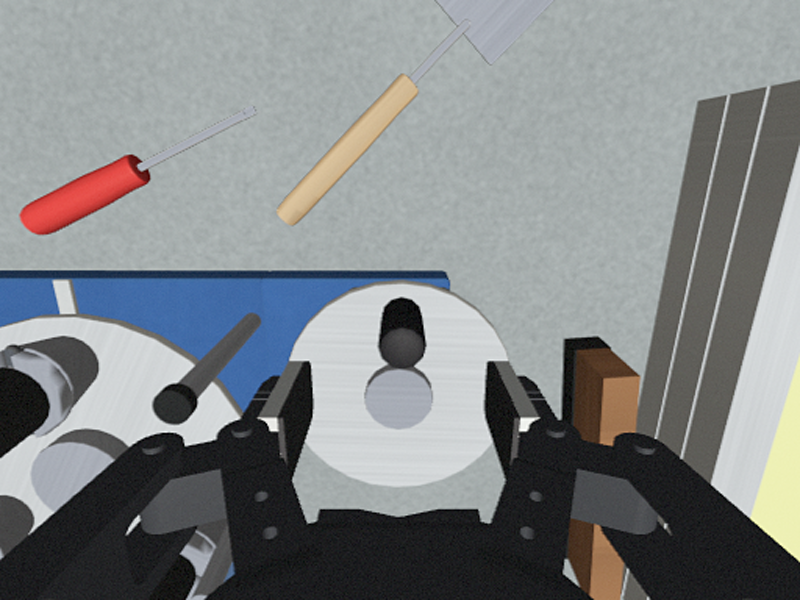

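View pics/s26.png

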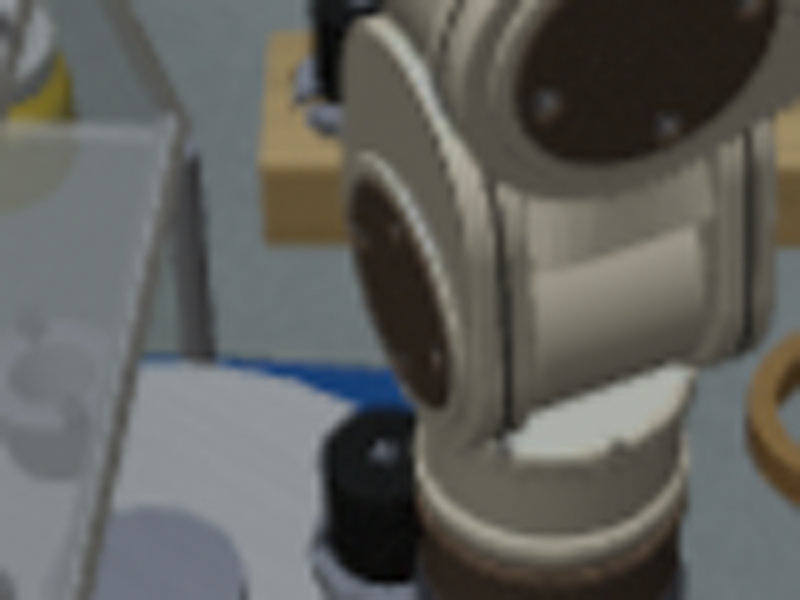

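```bash
python3 -m crank '{"dr":[[0,0,0],[0,0,0],[0,0,0],[0,0,0],[0,0,0],[0,0,0],[0,0,0]],"travel":[[-0.0049,0.001,0.03],[-0.0049,0.001,0.06],[-0.0049,0.001,0.0705],[-0.0049,0.001,0.0705],[-0.0049,0.001,0.0705],[-0.0049,0.001,0.0705],[-0.0049,0.001,0.0705]],"hand":[0.06,0.06,0.06,0.0,0.0,0.0,0.0]}'
python3 -m crank '{"dr":[[0,0,0],[0,0,0],[0,0,0],[0,0,0],[0,0,0],[0,0,0],[0,0,0],[0,0,0],[0,0,0],[0,0,0]],"travel":[[-0.0025,0.0161,0],[-0.0099,0.0306,0],[-0.0214,0.0421,0],[-0.0359,0.0495,0],[-0.052,0.052,0],[-0.0681,0.0495,0],[-0.0826,0.0421,0],[-0.0941,0.0306,0],[-0.1015,0.0161,0],[-0.104,0,0]],"hand":[0,0,0,0,0,0,0,0,0,0]}'
```

```text
clock: 34.58
eef_pos: [0.4546, 0.2695, 0.1516]
tool_rot: [-0.007, 1.0, 0.001, 0.002]
ft_force: [0.8, -0.5, 6.2]
grip_width: 0.02
clock: 35.83
eef_pos: [0.5586, 0.2714, 0.1516]
tool_rot: [-0.007, 1.0, 0.002, 0.001]
ft_force: [-1.9, 1.8, 6.0]
grip_width: 0.0205
```

```bash
python3 -m crank '{"dr":[[0,0,0],[0,0,0],[0,0,0],[0,0,0],[0,0,0],[0,0,0],[0,0,0],[0,0,0],[0,0,0],[0,0,0]],"travel":[[0.0025,-0.0161,0],[0.0099,-0.0306,0],[0.0214,-0.0421,0],[0.0359,-0.0495,0],[0.052,-0.052,0],[0.0681,-0.0495,0],[0.0826,-0.0421,0],[0.0941,-0.0306,0],[0.1015,-0.0161,0],[0.104,0,0]],"hand":[0,0,0,0,0,0,0,0,0,0]}'
python3 -m crank '{"dr":[[0,0,0],[0,0,0],[0,0,0],[0,0,0],[0,0,0],[0,0,0],[0,0,0],[0,0,0],[0,0,0],[0,0,0]],"travel":[[-0.0025,0.0161,0],[-0.0099,0.0306,0],[-0.0214,0.0421,0],[-0.0359,0.0495,0],[-0.052,0.052,0],[-0.0681,0.0495,0],[-0.0826,0.0421,0],[-0.0941,0.0306,0],[-0.1015,0.0161,0],[-0.104,0,0]],"hand":[0,0,0,0,0,0,0,0,0,0]}'
python3 -m crank '{"dr":[[0,0,0],[0,0,0],[0,0,0],[0,0,0],[0,0,0],[0,0,0],[0,0,0],[0,0,0],[0,0,0],[0,0,0]],"travel":[[0.0025,-0.0161,0],[0.0099,-0.0306,0],[0.0214,-0.0421,0],[0.0359,-0.0495,0],[0.052,-0.052,0],[0.0681,-0.0495,0],[0.0826,-0.0421,0],[0.0941,-0.0306,0],[0.1015,-0.0161,0],[0.104,0,0]],"hand":[0,0,0,0,0,0,0,0,0,0]}'
python3 -m crank '{"dr":[[0,0,0],[0,0,0],[0,0,0],[0,0,0],[0,0,0],[0,0,0],[0,0,0],[0,0,0]],"travel":[[0,0,0],[0,0,0],[0,0,0],[0,0,-0.03],[0,0,-0.08],[0,-0.02,-0.12],[0,-0.08,-0.12],[0,-0.14,-0.12]],"hand":[0,0.035,0.04,0.04,0.04,0.05,0.06,0.065]}'
python3 - <<'E'
from h import *
go([.53,-.29,.27],180.75)
E
```

```text
clock: 37.08
eef_pos: [0.4545, 0.2692, 0.1516]
tool_rot: [-0.006, 1.0, 0.0, 0.002]
ft_force: [4.8, -1.7, 4.7]
grip_width: 0.0202
clock: 38.33
eef_pos: [0.5586, 0.2712, 0.1516]
tool_rot: [-0.007, 1.0, 0.001, 0.001]
ft_force: [-2.6, 1.3, 7.5]
grip_width: 0.0204
clock: 39.58
eef_pos: [0.4545, 0.2693, 0.1516]
tool_rot: [-0.006, 1.0, 0.0, 0.002]
ft_force: [4.4, -1.7, 5.6]
grip_width: 0.0202
clock: 40.58
eef_pos: [0.4553, 0.1277, 0.2698]
tool_rot: [-0.007, 1.0, -0.0, 0.0]
ft_force: [0.2, -0.4, -1.2]
grip_width: 0.0648
travel [-0.0686, -0.4188, -0.0001] dr [-0.0003, 0.0003, 0.0016] rows>= 6.8
```

```bash
python3 -m crank '{"dr":[[0,0,0],[0,0,0],[0,0,0],[0,0,0],[0,0,0],[0,0,0],[0,0,0],[0,0,0],[0,0,0]],"travel":[[-0.07,-0.418,0],[-0.07,-0.418,0],[-0.07,-0.418,0],[-0.07,-0.418,0],[-0.07,-0.418,0],[-0.07,-0.418,0],[-0.07,-0.418,0],[-0.07,-0.418,0],[-0.07,-0.418,0]],"hand":[0.065,0.065,0.065,0.065,0.065,0.065,0.065,0.065,0.065]}'
python3 - <<'E'
from h import *
c,o=snap("wrist","w30");c,o=snap("side","s30",(120,100,320,290),3);crop("w30",(180,60,340,240),None,"w30b")
E
```

```text
clock: 41.7
eef_pos: [0.5303, -0.2878, 0.2689]
tool_rot: [-0.006, 1.0, 0.001, -0.001]
ft_force: [-0.3, 1.0, -0.2]
grip_width: 0.0647
```

View pics/w30b.png

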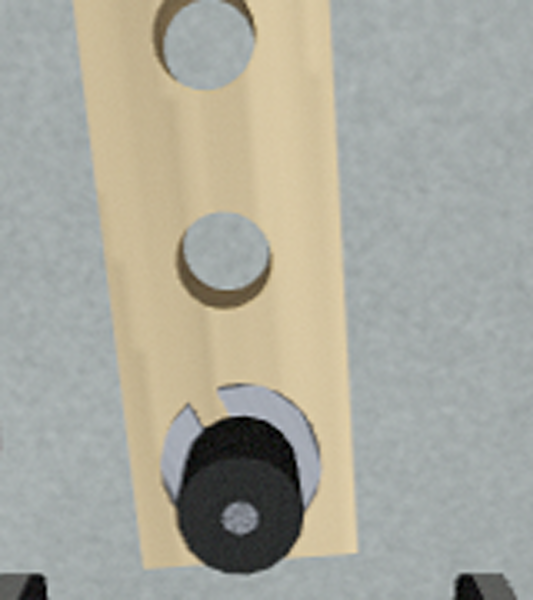

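View pics/s30.png

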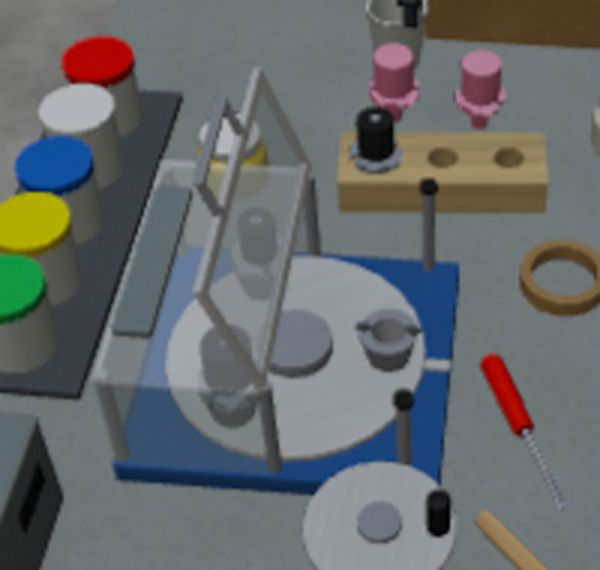

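```bash
python3 - <<'E'
from h import *
notch("w30",(180,60),3.3333,(240,517),(190,404),(218,389))
go([.5785,-.290,.16],206)
E
```

```text
[ 0.578  -0.2903  0.112 ] edges deg [-141.8 -163.7] r [np.float64(0.0324), np.float64(0.0329)] sep mm 12.4 notch deg -152.7
travel [-0.0478, -0.004, 0.1097] dr [0.0008, -0.0005, -0.4394] rows>= 2.4
```

```bash
python3 -m crank '{"dr":[[0,0,-0.18],[0,0,-0.36],[0,0,-0.448],[0,0,-0.448],[0,0,-0.448],[0,0,-0.448]],"travel":[[-0.0478,-0.004,0.03],[-0.0478,-0.004,0.06],[-0.0478,-0.004,0.09],[-0.0478,-0.004,0.11],[-0.0478,-0.004,0.11],[-0.0478,-0.004,0.11]],"hand":[0.067,0.067,0.067,0.067,0.067,0.067]}'
python3 - <<'E'
from h import *
c,o=snap("wrist","w31");go([.5783,-.2903,.068],206.5)
E
```

```text
clock: 42.55
eef_pos: [0.5795, -0.2907, 0.1613]
tool_rot: [-0.229, 0.973, -0.001, 0.001]
ft_force: [-0.5, 0.0, -0.2]
grip_width: 0.0669
travel [0.0011, 0.0015, 0.0937] dr [-0.0023, 0.0017, -0.0004] rows>= 1.5
```

View pics/w31.png

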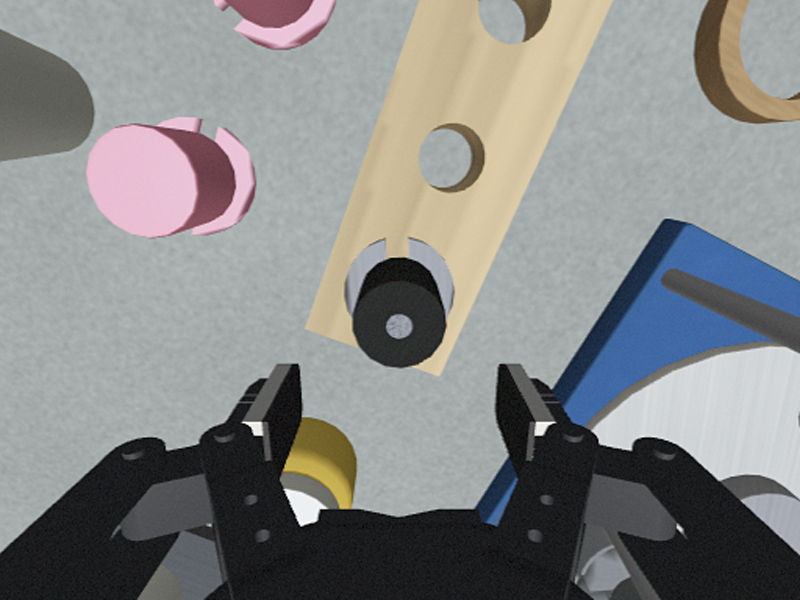

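```bash
python3 - <<'E'
from h import *
X,e=tri([cam("sc1"),cam("si1")],[np.array([255,323])/1.5,np.array([296,217])/1.5]);print(X,e)
t=np.radians(206.5);y=np.array([np.sin(t),-np.cos(t)]);x=np.array([np.cos(t),np.sin(t)])
d=X[:2]-[.5783,-.2903];print("tool x,y of tub",d@x,d@y)
E
```

```text
[ 0.75252025 -0.28497172  0.07055959] 0.7304510270244293
tool x,y of tub -0.15829314938546338 -0.07296823454659106
```

Tub is 16 cm off; clear. Descend and grip.

```bash
python3 -m crank '{"dr":[[0,0,0],[0,0,0],[0,0,0],[0,0,0],[0,0,0],[0,0,0],[0,0,0]],"travel":[[0.001,0.001,0.045],[0.001,0.001,0.085],[0.001,0.001,0.094],[0.001,0.001,0.094],[0.001,0.001,0.094],[0.001,0.001,0.094],[0.001,0.001,0.094]],"hand":[0.067,0.067,0.067,0.0,0.0,0.0,0.0]}'
python3 -m crank '{"dr":[[0,0,0],[0,0,0],[0,0,0],[0,0,0],[0,0,0],[0,0,0]],"travel":[[0,0,-0.03],[0,0,-0.08],[0,0,-0.13],[0,0,-0.18],[0,0,-0.19],[0,0,-0.19]],"hand":[0,0,0,0,0,0]}'
python3 - <<'E'
from h import *
c,o=snap("wrist","w32");go([.528,.0095,.258],180.75)
E
```

```text
clock: 43.48
eef_pos: [0.5788, -0.2914, 0.0679]
tool_rot: [-0.229, 0.974, -0.001, 0.002]
ft_force: [0.4, 0.5, 5.3]
grip_width: 0.0438
clock: 44.22
eef_pos: [0.5772, -0.2908, 0.2544]
tool_rot: [-0.229, 0.974, 0.0, -0.001]
ft_force: [0.6, -0.7, -5.0]
grip_width: 0.0437
travel [-0.09, 0.2902, -0.0043] dr [0.0028, -0.0035, 0.4481] rows>= 4.9
```

View pics/w32.png

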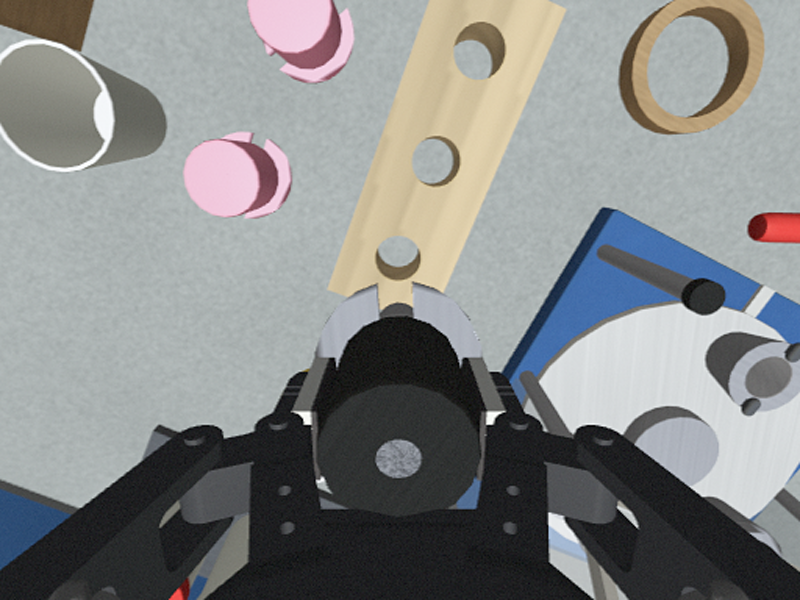

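```bash
python3 -m crank '{"dr":[[0,0,0.0],[0,0,0.15],[0,0,0.3],[0,0,0.448],[0,0,0.448],[0,0,0.448],[0,0,0.448],[0,0,0.448],[0,0,0.448]],"travel":[[0.04,0.02,-0.004],[0.012,0.078,-0.004],[-0.014,0.132,-0.004],[-0.04,0.187,-0.004],[-0.066,0.24,-0.004],[-0.09,0.29,-0.004],[-0.09,0.29,-0.004],[-0.09,0.29,-0.004],[-0.09,0.29,-0.004]],"hand":[0,0,0,0,0,0,0,0,0]}'
python3 - <<'E'
from h import *
c,o=snap("wrist","w33",(190,125,320,215));go([.528,.0095,.103],180.75)
P=proj(cam("w33"),np.array([[.5275,.009,.085],[.5005,.0087,.093]]));print((P-[190,125])*6.154)
E
```

```text
clock: 45.4
eef_pos: [0.5285, 0.0077, 0.2585]
tool_rot: [-0.006, 1.0, -0.0, -0.001]
ft_force: [-0.2, -0.1, -4.8]
grip_width: 0.0438
travel [0.0004, 0.002, 0.1559] dr [-0.0003, -0.0016, -0.0022] rows>= 2.5
[[404.67039891 275.75495303]
 [405.05905322 137.82195875]]
```

View pics/w33.png

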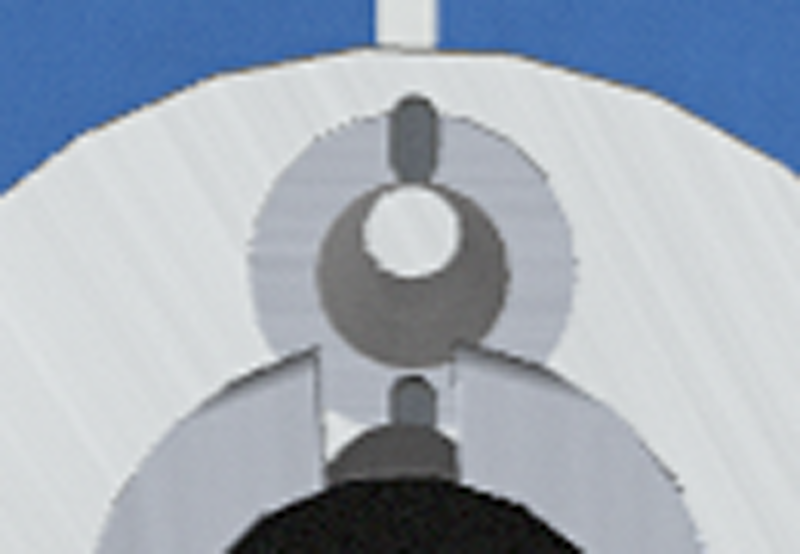

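```bash
python3 -m crank '{"dr":[[0,0,0.042],[0,0,0.042],[0,0,0.042],[0,0,0.042],[0,0,0.042],[0,0,0.042],[0,0,0.042]],"travel":[[0,0.002,0.04],[0,0.002,0.08],[0,0.002,0.1],[0,0.002,0.115],[0,0.002,0.13],[0,0.002,0.142],[0,0.002,0.142]],"hand":[0,0,0,0,0,0,0]}'
python3 - <<'E'
from h import *
c,o=snap("wrist","w34",(180,100,330,210));go([.528,.0105,.103],180.75)
E
```

```text
clock: 46.32
eef_pos: [0.5283, 0.0108, 0.1169]
tool_rot: [0.014, 1.0, -0.0, -0.001]
ft_force: [0.0, 0.2, -4.4]
grip_width: 0.0439
travel [0.0009, -0.0004, 0.0147] dr [0.0, -0.0003, -0.0419] rows>= 0.2
```

View pics/w34.png

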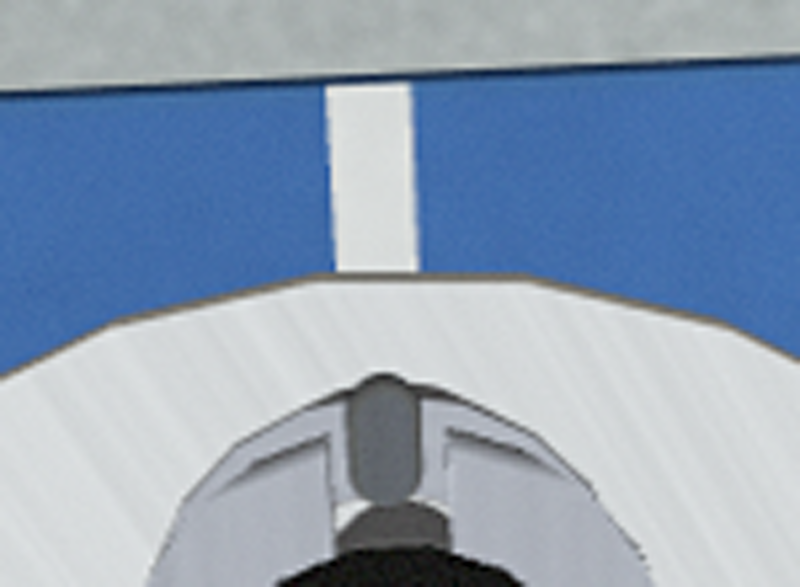

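```bash
python3 -m crank '{"dr":[[0,0,0],[0,0,0],[0,0,0],[0,0,0],[0,0,0],[0,0,0],[0,0,0],[0,0,0]],"travel":[[0.0005,-0.0005,0.0],[0.0005,-0.0005,0.006],[0.0005,-0.0005,0.0135],[0.0005,-0.0005,0.0135],[0.0005,-0.0005,0.0135],[0.0005,-0.0005,0.0135],[0.0005,-0.0005,0.003],[0.0005,-0.0005,-0.006]],"hand":[0,0,0,0,0.055,0.067,0.067,0.067]}'
python3 - <<'E'
from h import *
c,o=snap("wrist","w35",(160,100,360,250))
E
python3 -m crank '{"dr":[[0,0,0],[0,0,0],[0,0,0],[0,0,0],[0,0,0],[0,0,0],[0,0,0],[0,0,0],[0,0,0]],"travel":[[0,0,-0.057],[0,0,-0.057],[0,0,-0.057],[0,0,-0.057],[0,0,-0.057],[0,0,-0.033],[0,0,-0.026],[0,0,-0.023],[0,0,-0.023]],"hand":[0.07,0.07,0.0,0.0,0.0,0.0,0.0,0.0,0.0]}'
```

```text
clock: 47.38
eef_pos: [0.529, 0.0105, 0.1248]
tool_rot: [0.014, 1.0, 0.0, 0.001]
ft_force: [-0.3, -0.7, 0.1]
grip_width: 0.0668
clock: 48.55
eef_pos: [0.5295, 0.0105, 0.1491]
tool_rot: [0.014, 1.0, 0.0, 0.002]
ft_force: [-1.9, -0.3, 10.2]
grip_width: 0.0002
```

View pics/w35.png

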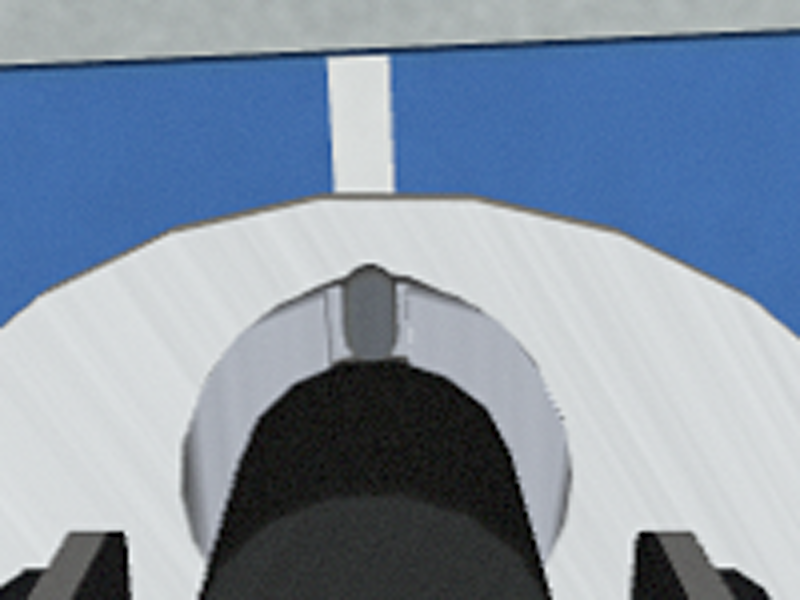

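```bash
python3 -m crank '{"dr":[[0,0,0],[0,0,0],[0,0,0.15],[0,0,0.34],[0,0,0.53],[0,0,0.71],[0,0,0.9],[0,0,1.09],[0,0,1.27],[0,0,1.45]],"travel":[[0,0,-0.05],[0,0,-0.1],[0.03,0,-0.15],[0.03,0,-0.2],[0.03,0,-0.25],[0.03,0,-0.26],[0.03,0,-0.26],[0.03,0,-0.26],[0.03,0,-0.26],[0.03,0,-0.26]],"hand":[0,0,0.02,0.04,0.04,0.04,0.04,0.04,0.04,0.04]}'
python3 - <<'E'
from h import *
c,o=snap("wrist","w36");go([.686,.008,.39],90.75);print(o["joint_pos"].round(2));c,o=snap("side","s36",(130,80,290,200));c,o=snap("scene","c36",(200,100,350,220))
E
```

```text
clock: 49.8
eef_pos: [0.4983, 0.0113, 0.4067]
tool_rot: [0.676, 0.737, -0.0, -0.0]
ft_force: [0.2, 0.2, 0.0]
grip_width: 0.0394
travel [-0.0187, 0.1868, 0.0166] dr [-0.0007, -0.0, 0.0694] rows>= 3.0
[ 0.02  0.24  0.46  1.79 -0.    1.51]
```

View pics/w36.png

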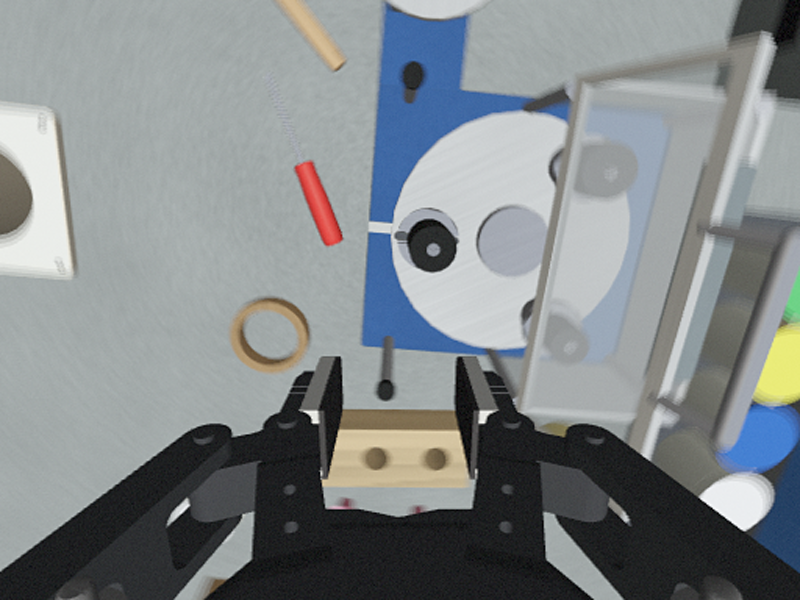

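View pics/s36.png

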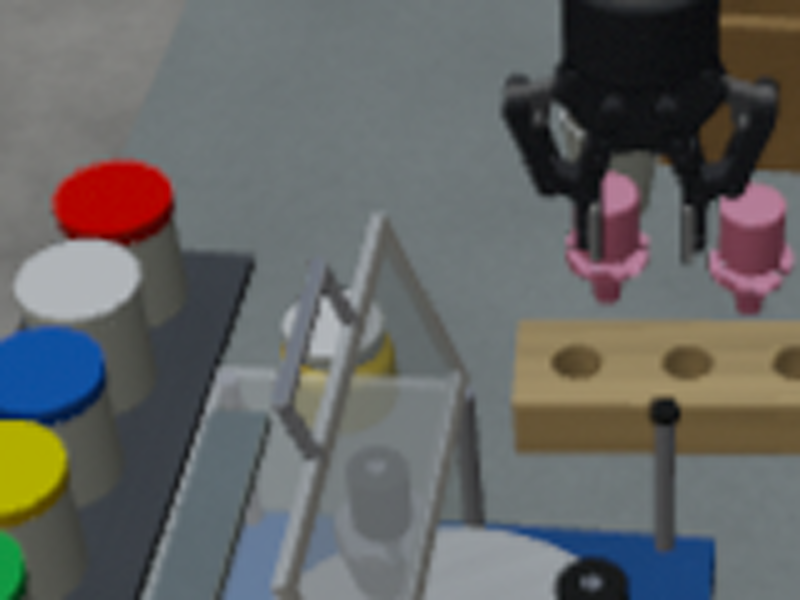

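View pics/c36.png

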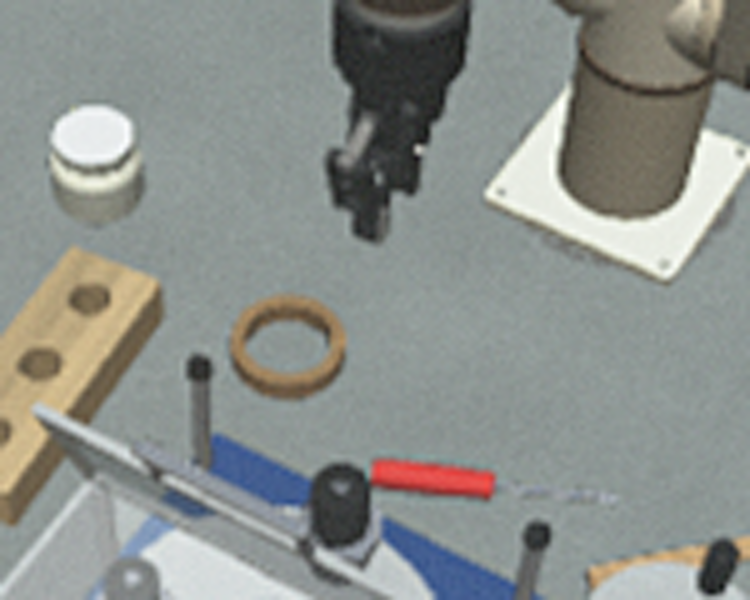

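```bash
python3 - <<'E'
from h import *
C,B=cam("w36"),cam("s36")
for w,s in (((793,238),(283,408)),((727,440),(320,265))):
    w=np.array(w)/1.5625-.3;s=np.array([130+s[0]/5-.4,80+s[1]/5-.4])
    print(ray(C,w,.336),ray(B,s,.336),tri([C,B],[w,s]))
E
```

```text
[0.68558126 0.0662082  0.336     ] [0.68322752 0.07081253 0.336     ] (array([0.68639353, 0.06625273, 0.33486168]), np.float64(0.9548028729179521))
[ 0.68835459 -0.04836322  0.336     ] [ 0.68714121 -0.04594422  0.336     ] (array([ 0.68832758, -0.04828947,  0.33591056]), np.float64(0.5386343249089691))
```

```bash
python3 -m crank '{"dr":[[0,0,0.07],[0,0,0.07],[0,0,0.07],[0,0,0.07],[0,0,0.07],[0,0,0.07]],"travel":[[-0.006,0.06,0.0],[-0.012,0.12,0.0],[-0.018,0.16,0.01],[-0.018,0.188,0.017],[-0.018,0.188,0.017],[-0.018,0.188,0.017]],"hand":[0.04,0.04,0.04,0.04,0.04,0.04]}'
python3 - <<'E'
from h import *
c,o=snap("wrist","w37");go([.687,.009,.324],90.75);print(o["joint_pos"].round(2))
E
```

```text
clock: 50.7
eef_pos: [0.6835, 0.0106, 0.3879]
tool_rot: [0.699, 0.715, 0.002, 0.002]
ft_force: [0.0, -0.1, 0.8]
grip_width: 0.0398
travel [-0.0016, 0.0033, 0.0652] dr [0.0085, 0.0001, 0.0099] rows>= 1.0
[ 0.02  0.77  1.28  2.07 -0.    1.56]
```

View pics/w37.png

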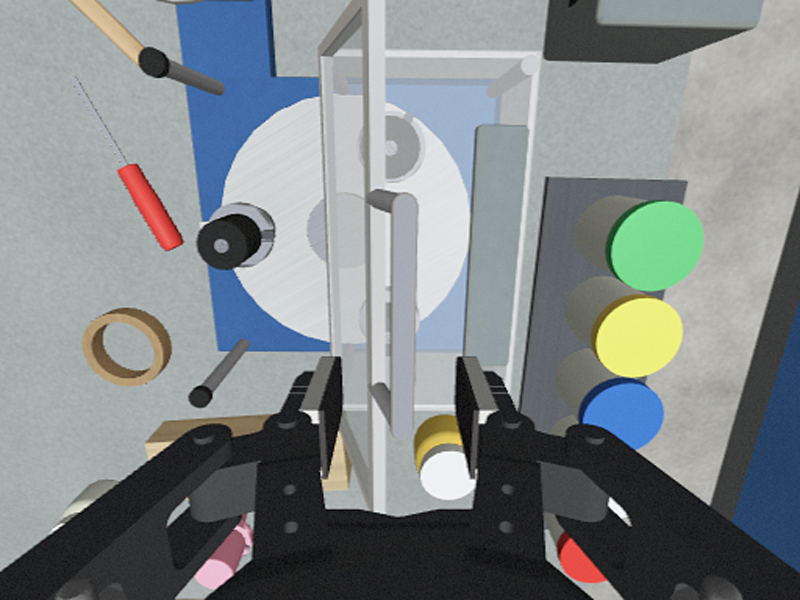

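```bash
python3 -m crank '{"dr":[[0,0,0],[0,0,0],[0,0,0],[0,0,0],[0,0,0],[0,0,0],[0,0,0]],"travel":[[-0.001,0.001,0.03],[-0.001,0.002,0.06],[-0.001,0.002,0.064],[-0.001,0.002,0.064],[-0.001,0.002,0.064],[-0.001,0.002,0.064],[-0.001,0.002,0.064]],"hand":[0.04,0.04,0.04,0.0,0.0,0.0,0.0]}'
python3 - <<'E'
from h import *
c,o=snap("wrist","w38");print(o["joint_pos"].round(2),o["eef_pos"].round(4))
P=o["eef_pos"];h=np.array([.6279,P[2]-.18*np.sin(1.9)]);h[0]=P[0]+.18*np.cos(1.9)
print("hinge for tcp",h)
for t in np.arange(1.8,-.11,-.1):
    q=h+.18*np.array([-np.cos(t),np.sin(t)]);print(round(t,1),(q[0]-P[0]).round(4),(P[2]-q[1]).round(4))
E
```

```text
clock: 51.62
eef_pos: [0.686, 0.0096, 0.3264]
tool_rot: [0.699, 0.715, 0.003, 0.003]
ft_force: [-3.3, -0.7, 7.0]
grip_width: 0.0094
[0.01 0.67 0.91 1.81 0.   1.56] [0.686  0.0096 0.3264]
hinge for tcp [0.62781094 0.15602029]
1.8 -0.0173 -0.005
1.7 -0.035 -0.0082
1.6 -0.0529 -0.0096
1.5 -0.0709 -0.0092
1.4 -0.0888 -0.007
1.3 -0.1063 -0.0031
1.2 -0.1234 0.0026
1.1 -0.1398 0.0099
1.0 -0.1554 0.0189
0.9 -0.1701 0.0293
0.8 -0.1836 0.0412
0.7 -0.1959 0.0544
0.6 -0.2068 0.0687
0.5 -0.2162 0.084
0.4 -0.224 0.1002
0.3 -0.2302 0.1171
0.2 -0.2346 0.1346
0.1 -0.2373 0.1524
-0.0 -0.2382 0.1703
-0.1 -0.2373 0.1883
```

View pics/w38.png

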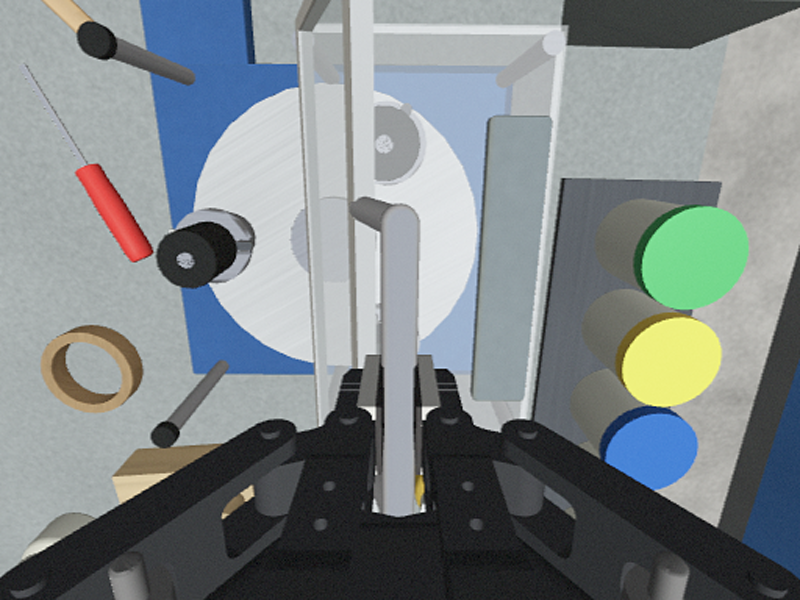

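```bash
python3 -m crank '{"dr":[[0,0,0],[0,0,0],[0,0,0],[0,0,0],[0,0,0],[0,0,0],[0,0,0]],"travel":[[0,-0.0173,-0.005],[0,-0.035,-0.0082],[0,-0.0529,-0.0096],[0,-0.0709,-0.0092],[0,-0.0888,-0.007],[0,-0.1063,-0.0031],[0,-0.1063,-0.0031]],"hand":[0,0,0,0,0,0,0]}'
```

```text
clock: 52.55
eef_pos: [0.5792, 0.0079, 0.3295]
tool_rot: [0.699, 0.715, 0.004, 0.003]
ft_force: [-4.4, 0.8, 8.8]
grip_width: 0.0097
```

```bash
python3 -m crank '{"dr":[[0,0,0],[0,0,0],[0,0,0],[0,0,0],[0,0,0],[0,0,0],[0,0,0],[0,0,0]],"travel":[[0,-0.0171,0.0057],[0,-0.0335,0.013],[0,-0.0491,0.022],[0,-0.0638,0.0324],[0,-0.0773,0.0443],[0,-0.0896,0.0575],[0,-0.1005,0.0718],[0,-0.1005,0.0718]],"hand":[0,0,0,0,0,0,0,0]}'
```

```text
clock: 53.55
eef_pos: [0.478, 0.0063, 0.2533]
tool_rot: [0.699, 0.715, 0.002, -0.0]
ft_force: [-3.6, 4.4, 0.2]
grip_width: 0.0096
```

```bash
python3 -m crank '{"dr":[[0,0,0],[0,0,0],[0,0,0],[0,0,0],[0,0,0],[0,0,0]],"travel":[[0,-0.005,0.008],[0,-0.0094,0.0153],[0,-0.0135,0.0235],[0,-0.0172,0.0315],[0,-0.0205,0.04],[0,-0.0234,0.0484]],"hand":[0,0,0,0,0,0]}'
python3 -m crank '{"dr":[[0,0,0],[0,0,0],[0,0,0],[0,0,0],[0,0,0],[0,0,0],[0,0,0]],"travel":[[0,-0.0023,0.0086],[0,-0.0044,0.0175],[0,-0.006,0.026],[0,-0.0071,0.0353],[0,-0.0077,0.0435],[0,-0.008,0.049],[0,-0.008,0.049]],"hand":[0,0,0,0,0,0,0]}'
python3 - <<'E'
from h import *
c,o=snap("side","s39",(130,100,330,270),None)
E
```

```text
clock: 54.3
eef_pos: [0.456, 0.006, 0.2054]
tool_rot: [0.699, 0.715, 0.003, 0.0]
ft_force: [-5.4, 4.6, 1.5]
grip_width: 0.0091
clock: 55.18
eef_pos: [0.4481, 0.0059, 0.156]
tool_rot: [0.699, 0.715, 0.002, -0.0]
ft_force: [-6.0, 5.4, 0.9]
grip_width: 0.0091
```

View pics/s39.png

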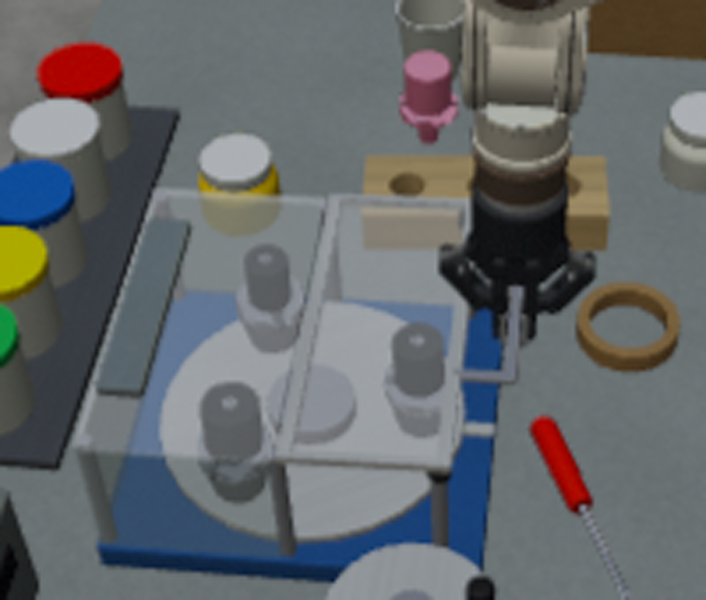

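```bash
python3 -m crank '{"dr":[[0,0,0],[0,0,0],[0,0,0],[0,0,0]],"travel":[[0,0,0.001],[0,0,0.002],[0,0,0.003],[0,0,0.003]],"hand":[0,0,0,0]}'
```

```text
clock: 55.72
eef_pos: [0.4479, 0.0058, 0.1527]
tool_rot: [0.699, 0.715, 0.002, -0.0]
ft_force: [-3.5, 4.5, -2.3]
grip_width: 0.0094
```

```bash
python3 -m crank '{"dr":[[0,0,0],[0,0,0],[0,0,0],[0,0,0]],"travel":[[0,0,0.002],[0,0,0.004],[0,0,0.004],[0,0,0.004]],"hand":[0,0,0,0]}'
```

```text
clock: 56.22
eef_pos: [0.4479, 0.0058, 0.1502]
tool_rot: [0.699, 0.715, 0.002, -0.0]
ft_force: [-7.8, 4.5, 9.1]
grip_width: 0.0094
```

```bash
python3 -m crank '{"dr":[[0,0,0],[0,0,0],[0,0,0],[0,0,0],[0,0,0],[0,0,0],[0,0,0],[0,0,0]],"travel":[[0,0,0],[0,0,0],[0,0,0],[0,0,-0.02],[0,0,-0.06],[0,-0.01,-0.11],[0,-0.05,-0.16],[0,-0.05,-0.16]],"hand":[0.015,0.026,0.032,0.032,0.032,0.04,0.04,0.04]}'
python3 - <<'E'
from h import *
c,o=snap("side","s40",(130,100,330,270),None);c,o=snap("scene","c40",(150,110,370,290));c,o=snap("wrist","w40")
E
```

```text
clock: 57.22
eef_pos: [0.3985, 0.0031, 0.3126]
tool_rot: [0.699, 0.715, 0.005, 0.005]
ft_force: [1.0, -0.8, -0.2]
grip_width: 0.0399
```

View pics/s40.png

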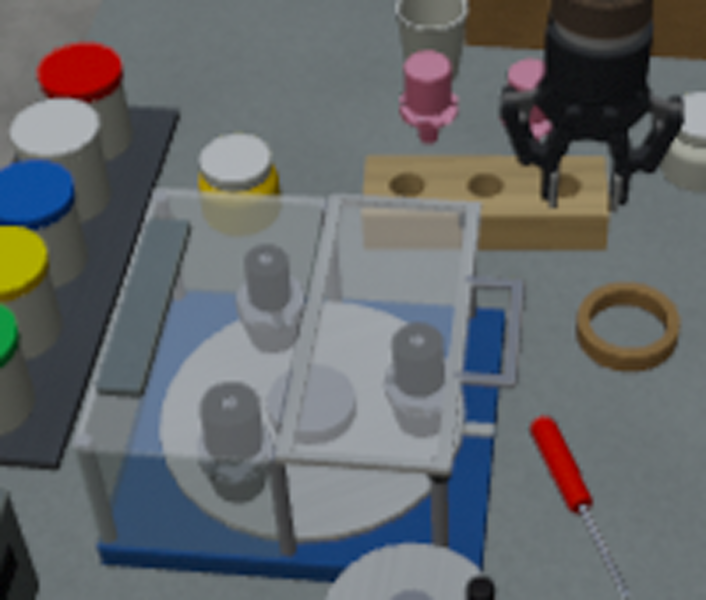

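View pics/c40.png

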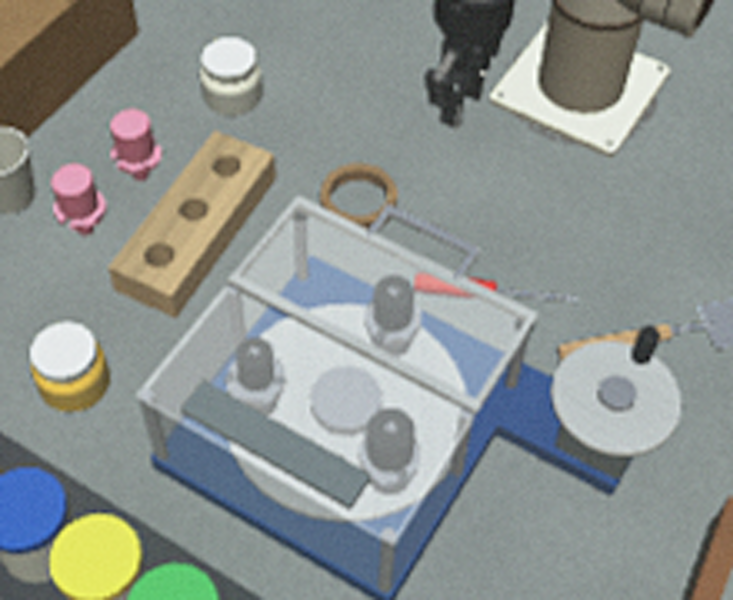

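View pics/w40.png

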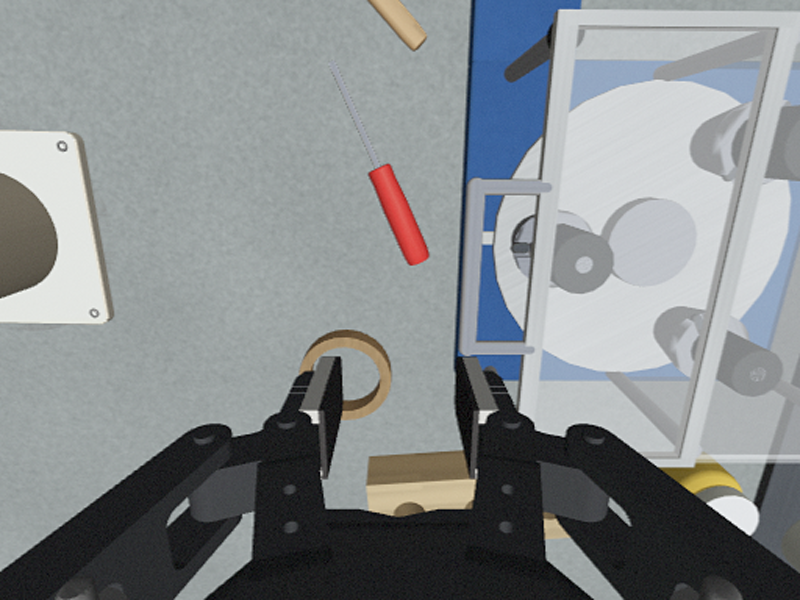

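```bash
python3 - <<'E'
from workcell import job
print(job.job_done())
E
```

```text
the job is handed in; nothing more can be done
None
```

I opened the cover onto its rear stop and put the 40, 50 and 45 mm arbors into spindles 1, 2 and 3, each one at the front position. Between arbors I turned the handwheel two full turns clockwise, so four in total. Then I lowered the cover onto its stops with the bar held in the gripper, let go, and backed the arm clear. I handed the job in at about 57 s; it reports no verdict.

**Arbors:** In the wrist pictures, the dog that was in view sat in the arbor's notch on all three. Pressing each head met it at 0.149 m. That is about 2 mm above the 0.147 m I expected, but it was the same on all three and within the calibration error.

**Handwheel:** At the end of each two turns the crank knob was back within about 2 mm of its start.

**Cover:** After release, the bar was at its starting pixels in the side view, to within about half a pixel, so I take the cover as shut.

**Bystanders:** The tub, tape roll, screwdriver and other things I could see in the last pictures looked unmoved. I did not measure how far each one was from its start.

**During the run:** While I was opening the cover the arc ran slightly tight, and the force on the tool reached about 21 N, so I corrected the path. When I went back for the bar, the third joint briefly reached the end of its range (1.28).

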